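# Clamp a capacitor can in the V-nest with the inner feed knob

### The job

Load the tall capacitor can into the clamping nest: stand it upright on the base plate and push it home so that it sits centred against both faces of the V-block. Then close the jaw on it with the small inner knob alone, turning it clockwise until you feel the sprung jaw face pressed about half-way back on its springs, holding the can firmly but not wound up solid, as the can is thin-walled. The big outer ring round the knob sets the jaw pressure and is already adjusted, so do not drag it round, and leave the other things on the bench where they are.

Things in the scene. Friction and masses are not known exactly. Their poses are not given: they have to be found in the camera images.
- can_center (a point): Centre (half-way up) of the tall capacitor can: an upright cylinder 60 mm in diameter and 100 mm high in a dark grey sleeve, about 0.34 kg, loose, standing on the bench at the start; two screw terminals 7 mm high on its top. z points up along its axis. It is the tall one of two cans of the same diameter.
- short_can: Bystander: like the tall can but only 60 mm high (60 mm diameter); origin at the centre of its underside. Leave it where it stands.
- reel: Bystander: solder reel standing upright, 64 mm diameter, 55 mm high, white flanges; origin at the centre of its underside. Leave it where it stands.
- driver: Bystander: screwdriver about 190 mm long lying beyond the fixture; leave it.
- fixture: The clamping nest, bolted to the bench. Aluminium base plate 110 mm (its x) by 280 mm (its y, from y = -149 to +131), 12 mm thick; origin on the bench, z up. Its y axis is the clamping direction: the steel V-block stands at the +y end and opens towards -y, the jaw moves from the -y side towards +y, and the drive head (grey block 88 x 86 mm, top at z = 44 mm) with the two concentric knobs is centred at y = -95 mm.
- nest (a point): On the plate's top face (12 mm above the bench), the point over which the axis of the tall can stands when it is fully home against both V faces. Axes as the fixture's: y points into the V. The V (90 degrees, apex 42.4 mm from here along +y) is 50 mm high above the plate, 76 mm wide, its front lands lie 16 mm from here along +y. Open to both sides (x) and above. A can clamped well off-centre jams on one face.
- jaw_face: Black sprung jaw face, a plate 50 mm wide (x), 12 mm thick, 42 mm high, facing +y. Origin 7 mm behind its flat face, at plate-top height. It starts 18 to 24 mm away from where it would touch a can that is fully home. First touch presses with about 6 N, then 3 N more for every mm it is pushed back on its springs; half-way back (3 mm) is about 15 N, solid after 6 mm (24 N).
- knob_top (a point): Centre of the top face of the small inner knob: round, fluted, black, 40 mm in diameter, 32 mm high, on a vertical axis, its top 90 mm above the bench. Its foot is 0.5 mm above the top face of the outer ring, so fingers that reach more than 32 mm below the knob's top press on the ring. Turned clockwise seen from above it drives the jaw towards the V.
- ring_mark (a point): Setting mark on the top face of the outer ring, 36 mm from the common axis. The ring is aluminium, 80 mm in diameter, its top face 58 mm above the bench; it turns easily (0.025 N m) and must stay as it is set.
- knob_foot (a point): Centre of the inner knob's foot, on the same axis. How it turns: 9 mm of jaw travel per radian; from the start 2 to 2.7 rad until the jaw touches a can that is fully home, about 0.33 rad more for half-way back on its springs, 0.67 rad more for solid. It takes about 0.26 N m while the jaw is free, plus 0.009 N m for each N of jaw force, and stays where it is left.
Mind the look-alikes: they are no part of the job. Leave any yellow look-alike of the part that bears can_center alone.

How it is judged:
By the outcome, as a careful person would: the job done as asked, in the order asked, and still so for the second after the job is handed in, with the robot touching nothing.
It also fails if it takes over 70 s, if anything falls off the work surface, if the arm or the gripper's body presses on something with over 40 N, if the wrist force passes 120 N, or if a joint passes its speed limit or range.

### The arm

A 6-joint arm with a two-finger parallel gripper is mounted at the origin on the work surface. World frame = base frame: x ahead of the robot, y to its left, z up, the work surface at z = 0. Lengths are in mm, angles in rad, forces in N, time in s.
With the tool pointing down it reaches from about 350 to 975 mm from the base axis. Payload 7.1 kg.
Tool frame: the origin (TCP) lies between the finger pads; the fingertips stand 14 mm ahead of it and the grasp point (between the pads) lies 5 mm behind it; z points along the fingers, y is the direction in which the jaws open and shut (so a half turn about z gives the same grasp; the last joint's range is limited). The gripper opens to 88 mm and grips with 3 to 60 N. Pads are 20 mm wide; open, the fingers measure 115 mm over their backs; the gripper's body (75 mm by 178 mm) begins 61 mm behind the grasp point.
Start: joints at [-1.315, 0.423, 1.63, -0, 1.089, -0.019], TCP at [169.615, -601.528, 236.675] pointing down, gripper open.
Joint ranges: [-3, 3], [-0.9, 2.11], [0.09, 2.58], [-1.31, 4.45], [0.11, 2.69], [-2.54, 2.54]. Speed limits (rad/s): [2.39, 2.39, 3.01, 3.14, 3.14, 3.14].

### API

Orientations are given as a rotation vector (axis times angle).
In Python, from workcell import get_obs, get_image, calibration, close_job, regions_of, place_of gives the robot as it stands.
- The arm moves only by the tool move_arm, never from a script. Its argument "deltas" is a list of rows, each a list of 5 numbers: the closure in counts, from 0 (fully open) to 255 (shut), then the shift along the tool's x, y, z in m, then the turn about the tool's z in rad. In form: [[grip, x, y, z, roll], ...]. A call has 1 to 5 rows; each row is the pose to reach, as a shift and turn from the pose commanded when the call began, along the tool's axes at that moment; what a row does not reach only later rows make up. A row lasts 1/12 s, in which the tool goes at most 41.7 mm and 7.16 degrees, less where a joint would pass 70% of its speed; a pose out of reach is approached as far as the arm can. A call with a gripper value outside its range is refused whole. The fingers move at their own pace and stop on an object; the grip force is fixed at half the most. Time passes only in rows, so rows that repeat a pose let the fingers close. It gives the time, the measured TCP pose, the force and the opening at its end, in the units of the state.
- get_obs(): the state, without advancing time (a new reading comes with each control period).
- get_image(name): name is "scene" or "top" or "wrist"; returns the picture (480x640x3 uint8, blue, green, red); there is no depth.
- calibration(name): a dict with "intrinsics" (3x3 intrinsics, pixels), "world_to_cam" (4x4, takes a point from world to camera coordinates); the wrist camera has in their place "hand_eye" (4x4, takes a point from camera to tool coordinates, whose origin is the TCP and whose axes are the flange's). Camera axes: x right, y down, z forward; pixel columns grow to the right and rows downward; lengths in mm; the calibration is good to about 2 mm. A picture is of the moment at which its call begins: read the wrist's pose just before it. calibration takes no time and is no camera call.
- close_job(): hands the job in, once; it reports no verdict.
Trained networks look in the newest picture that a camera, given by its name, has taken for a name from the list of things; names that differ only in an ending like _2 or _b are one class to them, and where a whole thing is asked for, a point or a joint stands for the part that bears it (a point fixed in the world has none). Each returns a list of dicts, best first, with "conf" (0 to 1); they miss things now and then, are a little off and sometimes report something else, mostly with a low value. They report only what shows in the picture. A call takes as long as a camera call. They do not tell look-alikes from the thing itself.
- regions_of(camera, name): "region" (480x640 bool, what is visible of it).
- place_of(camera, name): "location" ([x, y, z] in mm, in world coordinates, good to about 4 mm: a listed point, or the origin of a listed thing).
The state is a dict: "t": time; "qpos": joint angles; "qvel": joint speeds; "joint_torque": joint torques, N m; "ee_pos": TCP position; "orientation": TCP orientation; "ft_force": force on the tool from outside, world axes, zero at the start; "moment": the same for the moment, N m; "width": finger opening in mm.
Only numpy, scipy, OpenCV 4.12 (cv2) and the standard library are available. Lean on these libraries where they do the work, as an engineer would, in place of code of your own. Each camera call takes 0.05 s, during which the arm holds its last target.

## Working session

There is one attempt and no reset: what is moved stays moved. The work goes in short steps, Python scripts to look and compute and a tool call to move; the robot and the scene stay as the last step left them, time stands still between calls to the robot, and variables do not carry over. Pictures are saved under pics/ and viewed, and the job is handed in when it is done.

Besides the shell and the picture viewer there is one more tool, called as name(argument=value, ...), one argument or row to a line, values as JSON. move_arm: Moves the arm, as the interface text tells. Its arguments: {"type":"object","properties":{"deltas":{"type":"array","items":{"type":"array","items":{"type":"number"}}}},"required":["deltas"]}

```bash
mkdir -p pics; ls
python3 - <<'E'
from workcell import *
import cv2,numpy as np
o=get_obs();print({k:np.round(v,3).tolist() for k,v in o.items()})
for c in ("scene","top"):
    cv2.imwrite(f"pics/{c}0.png",get_image(c))
    for n in ("can_center","fixture","nest","jaw_face","knob_top","ring_mark","short_can","reel","driver"):
        print(c,n,[(np.round(r["location"],1).tolist(),round(float(r["conf"]),2)) for r in place_of(c,n)][:3])
    print(np.round(calibration(c)["world_to_cam"],3).tolist())
print(calibration("wrist"))
E
```

```text
pics
{'t': 0.0, 'qpos': [-1.315, 0.424, 1.631, -0.0, 1.089, -0.019], 'qvel': [-0.0, 0.001, -0.001, -0.0, -0.0, -0.001], 'joint_torque': [-0.003, -54.463, -27.366, 0.064, 0.023, -0.0], 'ee_pos': [169.483, -601.034, 235.926], 'orientation': [-3.11, -0.43, 0.0], 'ft_force': [0.956, -0.996, 0.322], 'moment': [0.023, -0.018, 0.041], 'width': 87.701}
scene can_center [([477.8, -325.2, 51.8], 0.89), ([376.9, -358.4, 49.8], 0.59)]
scene fixture []
scene nest [([545.0, 43.5, 11.7], 0.78)]
scene jaw_face [([524.7, -8.5, 12.3], 0.64)]
scene knob_top [([487.5, -91.8, 89.1], 0.71), ([478.3, -325.7, 52.1], 0.35)]
scene ring_mark [([470.1, -63.2, 59.0], 0.6)]
scene short_can [([468.5, -63.1, 58.5], 0.7), ([630.3, 262.3, -6.0], 0.61)]
scene reel [([449.5, 322.3, 2.8], 0.83)]
scene driver [([760.9, -58.5, -1.0], 0.75)]
[[-0.372, 0.928, 0.008, 241.183], [0.805, 0.327, -0.496, -433.391], [-0.463, -0.178, -0.868, 1530.928], [0.0, 0.0, 0.0, 1.0]]
top can_center [([483.1, -330.5, 51.6], 0.78), ([378.1, -367.9, 49.7], 0.71)]
top fixture [([523.2, -0.4, 2.1], 0.62)]
top nest [([547.2, 48.9, 12.1], 0.62), ([
[... 290 characters left out ...]
-0.7], 0.63)]
top driver [([762.3, -65.5, 0.2], 0.97)]
[[0.01, -1.0, 0.014, -33.23], [-0.996, -0.011, -0.093, 590.702], [0.093, -0.013, -0.996, 1197.678], [0.0, 0.0, 0.0, 1.0]]
{'intrinsics': array([[418.65883594,   0.        , 320.36707329],
       [  0.        , 418.65883594, 237.12611521],
       [  0.        ,   0.        ,   1.        ]]), 'hand_eye': array([[ 8.11373191e-04, -9.64460773e-01, -2.64224825e-01,
         7.09205939e+01],
       [ 9.99999249e-01,  1.02519140e-03, -6.71338541e-04,
         2.01861909e-01],
       [ 9.18360707e-04, -2.64224082e-01,  9.64460881e-01,
        -1.48013615e+02],
       [ 0.00000000e+00,  0.00000000e+00,  0.00000000e+00,
         1.00000000e+00]])}
```

View pics/scene0.png

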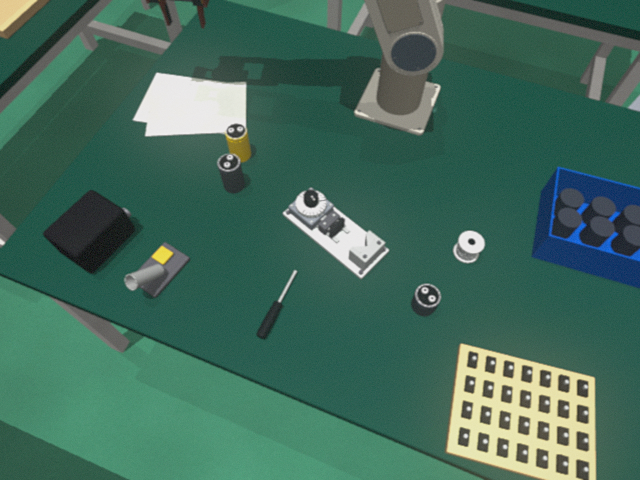

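View pics/top0.png

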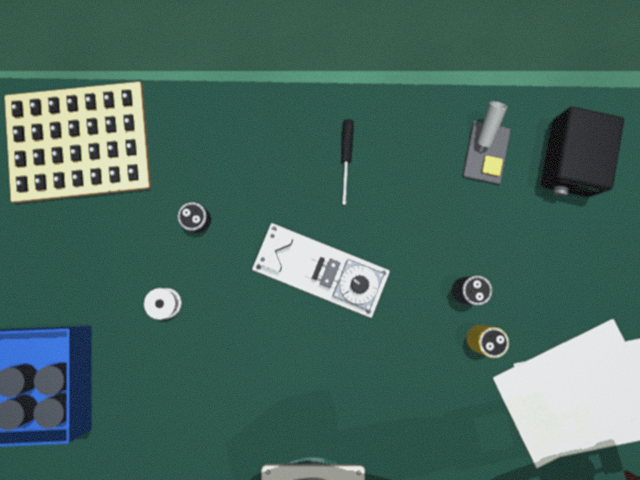

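```bash
cat > h.py <<'E'
from workcell import *
import cv2,numpy as np
from scipy.spatial.transform import Rotation as R
def proj(c,P):
    k=calibration(c);W=k["world_to_cam"];P=np.atleast_2d(P)
    q=P@W[:3,:3].T+W[:3,3];u=q@k["intrinsics"].T;return u[:,:2]/u[:,2:]
def onplane(c,uv,z):
    k=calibration(c);W=k["world_to_cam"];Rm=W[:3,:3];C=-Rm.T@W[:3,3]
    d=Rm.T@np.linalg.inv(k["intrinsics"])@np.array([uv[0],uv[1],1]);return C+d*(z-C[2])/d[2]
E
python3 - <<'E'
from h import *
for c in("scene","top"):
    im=cv2.imread(f"pics/{c}0.png")
    p=proj(c,[[480,-328,100],[378,-365,100]]).mean(0)
    print(c,proj(c,[[480,-328,100],[378,-365,100]]))
    x,y=p.astype(int); x=max(80,min(560,x));y=max(60,min(420,y))
    cv2.imwrite(f"pics/{c}0crop.png",cv2.resize(im[y-60:y+60,x-80:x+80],None,fx=5,fy=5))
E
```

```text
scene [[228.46623505 161.14340314]
 [233.46849988 129.9106545 ]]
top [[476.2088199  291.65505388]
 [495.27909834 342.83766104]]
```

View pics/scene0crop.png

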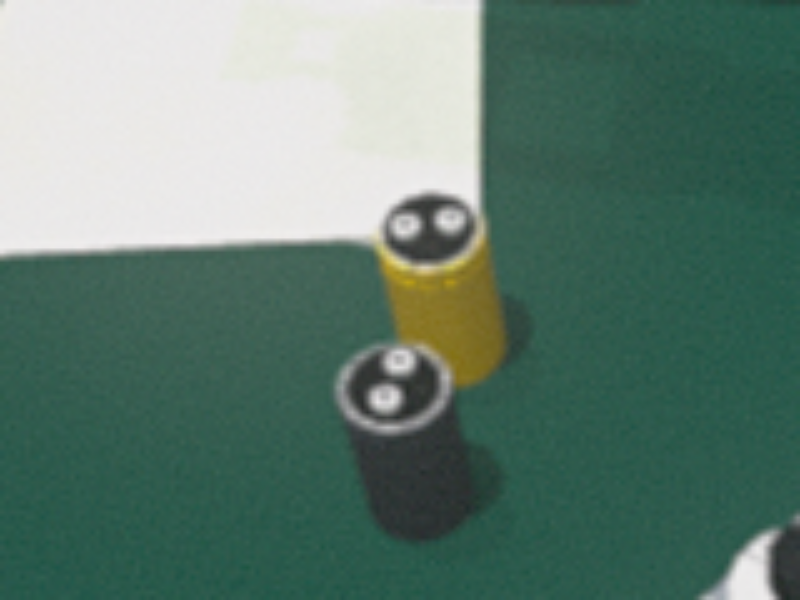

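Run:
```python
from h import *
im=cv2.imread("pics/top0.png")
# fixture plate: white-ish contour
hsv=cv2.cvtColor(im,cv2.COLOR_BGR2HSV)
m=((hsv[...,2]>110)&(hsv[...,1]<70)).astype(np.uint8)
m[:, :245]=0;m[:,400:]=0;m[:215]=0;m[330:]=0
cv2.imwrite("pics/m.png",m*255)
cs,_=cv2.findContours(m,0,2);c=max(cs,key=cv2.contourArea);r=cv2.minAreaRect(c);b=cv2.boxPoints(r);print(r,b)
P=np.array([onplane("top",p,12) for p in b]);print(P.round(1))
for i in range(4):
    e=P[(i+1)%4]-P[i];print(np.linalg.norm(e),np.degrees(np.arctan2(e[1],e[0])))
cv2.imwrite("pics/topcrop.png",cv2.resize(im[215:325,245:400],None,fx=5,fy=5,interpolation=2))
print(onplane("top",[(476),(291)],107))
```

```text
((320.7357177734375, 269.803955078125), (130.37869262695312, 52.4117317199707), 21.948699951171875) [[250.47623 269.74414]
 [270.0665  221.13129]
 [390.9952  269.86377]
 [371.40494 318.47662]]
[[ 522.6  140.    12. ]
 [ 629.7   99.5   12. ]
 [ 525.7 -166.3   12. ]
 [ 420.1 -123.8   12. ]]
114.42305809005644 -20.714219999209444
285.3728222340329 -111.37032258809172
113.85283500007539 158.08308165709542
282.97701739382296 68.74466344255829
[ 481.29182021 -325.66298922  107.        ]
```

View pics/topcrop.png

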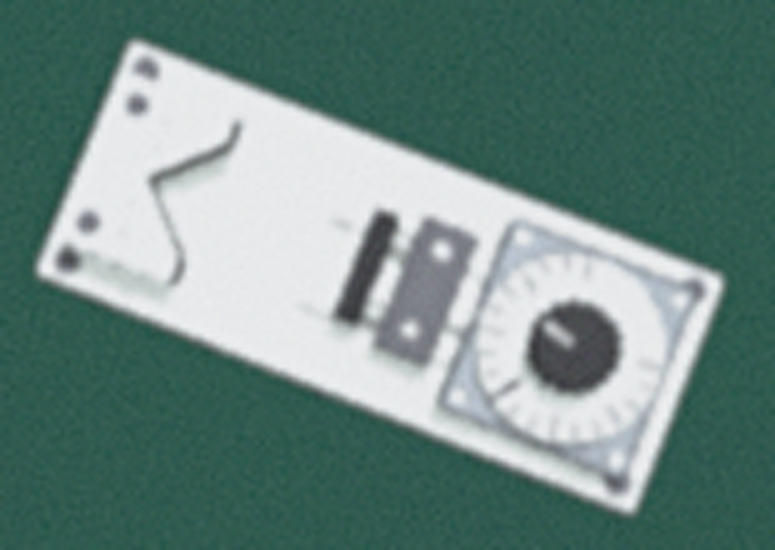

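The candidates are the dark tall can at scene px (230,165), the yellow tall look-alike at (237,140) and the dark short can at (427,296). The dark tall one fits the description, since it's grey and its height is clear in the crop. I'll move above it.

move_arm(
  deltas=[
    [0, 0.373, -0.179, 0, -0.927],
    [0, 0.373, -0.179, 0, -0.927],
    [0, 0.373, -0.179, 0, -0.927],
    [0, 0.373, -0.179, 0, -0.927],
    [0, 0.373, -0.179, 0, -0.927],
  ],
)

```text
t: 1.42
ee_pos: [327.0, -462.5, 236.8]
orientation: [2.825, 1.374, 0.0]
ft_force: [1.4, -1.5, -0.2]
width: 88.0
```

move_arm(
  deltas=[
    [0, 0.2, 0.037, 0, -0.293],
    [0, 0.2, 0.037, 0, -0.293],
    [0, 0.2, 0.037, 0, -0.293],
    [0, 0.2, 0.037, 0, -0.293],
    [0, 0.2, 0.037, 0, -0.293],
  ],
)

```text
t: 1.83
ee_pos: [481.0, -328.3, 236.9]
orientation: [2.598, 1.765, 0.001]
ft_force: [0.7, -0.6, -0.2]
width: 87.9
```

```bash
cat >> h.py <<'E'
def wcam(o):
    T=np.eye(4);T[:3,:3]=R.from_rotvec(o["orientation"]).as_matrix();T[:3,3]=o["ee_pos"]
    return T@calibration("wrist")["hand_eye"]
def wplane(o,uv,z):
    C=wcam(o);d=C[:3,:3]@np.linalg.inv(calibration("wrist")["intrinsics"])@np.array([uv[0],uv[1],1]);return C[:3,3]+d*(z-C[2,3])/d[2]
def wproj(o,P):
    W=np.linalg.inv(wcam(o));P=np.atleast_2d(P);q=P@W[:3,:3].T+W[:3,3];u=q@calibration("wrist")["intrinsics"].T;return u[:,:2]/u[:,2:]
def st(o): 
    Rm=R.from_rotvec(o["orientation"]).as_matrix();x=Rm[:,0]
    print("t",round(o["t"],2),"pos",np.round(o["ee_pos"],1),"head",round(np.degrees(np.arctan2(x[1],x[0])),2),"F",np.round(o["ft_force"],2),"M",np.round(o["moment"],3),"w",round(o["width"],2),"q6",round(o["qpos"][5],3),"z",np.round(Rm[:,2],4))
def tool(o,P,head=None):
    Rm=R.from_rotvec(o["orientation"]).as_matrix();d=Rm.T@(np.array(P)-o["ee_pos"])/1000
    print("tool shift m",d.round(4), "roll",None if head is None else round(-np.radians(head)+np.arctan2(Rm[1,0],Rm[0,0]),4))
E
python3 - <<'E'
from h import *
o=get_obs();st(o)
im=get_image("wrist");cv2.imwrite("pics/w1.png",im)
for n in("can_center",):
  print([(np.round(r["location"],1).tolist(),round(float(r["conf"]),2)) for r in place_of("wrist",n)])
print(wproj(o,[[480,-328,100]]))
E
```

```text
t 1.83 pos [ 481.  -328.3  236.9] head 68.38 F [ 0.67 -0.63 -0.2 ] M [-0.034 -0.065 -0.014] w 87.86 q6 -0.242 z [ 5.e-04 -1.e-04 -1.e+00]
[]
[[320.22220272 228.2340913 ]]
```

View pics/w1.png

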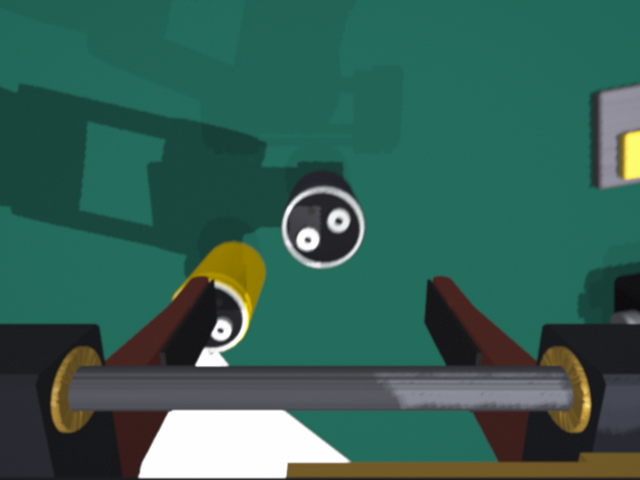

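The wrist picture shows the dark can's rim centred at about (323,227). The yellow one is at (220,310).

Run:
```python
from h import *
o=get_obs();im=cv2.imread("pics/w1.png")
m=(im.min(2)>140).astype(np.uint8);m[:,:270]=0;m[:,380:]=0;m[:170]=0;m[280:]=0
cs,_=cv2.findContours(m,0,2);c=max(cs,key=cv2.contourArea);print(cv2.fitEllipse(cv2.convexHull(c)))
e=cv2.fitEllipse(cv2.convexHull(c))
p=wplane(o,e[0],100);print(p, e[1][0]/418.66*(np.linalg.norm(p-wcam(o)[:3,3])))
tool(o,[p[0],p[1],65],68.6)
```

```text
((322.6764831542969, 226.9551239013672), (80.45802307128906, 82.78364562988281), 67.33665466308594)
[ 483.84929788 -326.45091819  100.        ] 56.399749769427125
tool shift m [0.0008 0.0006 0.1719] roll 0.0006
```

```bash
cat >> h.py <<'E'
def ring(im,box,th=140):
    x0,x1,y0,y1=box;m=(im.min(2)>th).astype(np.uint8);k=np.zeros_like(m);k[y0:y1,x0:x1]=1;m*=k
    cs,_=cv2.findContours(m,0,2);c=max(cs,key=cv2.contourArea);return cv2.fitEllipse(cv2.convexHull(c))
E
python3 - <<'E'
from h import *
o=get_obs();st(o);im=get_image("wrist");e=ring(im,(260,390,160,290));print(e)
p=wplane(o,e[0],100);print(p)
tool(o,[p[0],p[1],65],68.6)
E
```

```text
t 1.93 pos [ 482.7 -327.   236.9] head 68.63 F [-0.06 -1.22  0.48] M [-0.078 -0.104 -0.071] w 87.67 q6 -0.244 z [ 1.5e-03  2.0e-04 -1.0e+00]
((319.7047424316406, 231.72935485839844), (79.81056213378906, 81.85230255126953), 89.02112579345703)
[ 480.65236177 -328.91238394  100.        ]
tool shift m [-0.0027 -0.0015  0.1719] roll 0.0006
```

move_arm(
  deltas=[
    [0, -0.0026, -0.0013, 0.035, 0],
    [0, -0.0026, -0.0013, 0.075, 0],
    [0, -0.0026, -0.0013, 0.115, 0],
    [0, -0.0026, -0.0013, 0.15, 0],
    [0, -0.0026, -0.0013, 0.172, 0],
  ],
)

```text
t: 2.4
ee_pos: [474.3, -332.1, 61.3]
orientation: [-2.597, -1.761, 0.003]
ft_force: [0.2, 0.3, -0.2]
width: 88.0
```

move_arm(
  deltas=[
    [0, 0, 0, 0, 0],
    [255, 0, 0, 0, 0],
    [255, 0, 0, 0, 0],
    [255, 0, 0, 0, 0],
    [255, 0, 0, 0, 0],
  ],
)

```text
t: 2.82
ee_pos: [478.1, -333.2, 66.7]
orientation: [2.597, 1.762, 0.002]
ft_force: [0.8, -0.0, 0.2]
width: 64.7
```

move_arm(
  deltas=[
    [255, 0, 0, 0, 0],
    [255, 0, 0, 0, 0],
    [255, 0, 0, 0, 0],
    [255, 0, 0, 0, 0],
  ],
)

```text
t: 3.15
ee_pos: [478.5, -333.2, 66.6]
orientation: [2.596, 1.763, 0.002]
ft_force: [-0.3, -0.7, 7.9]
width: 59.6
```

Run:
```python
from h import *
st(get_obs())
```

```text
t 3.15 pos [ 478.5 -333.2   66.6] head 68.36 F [-0.34 -0.68  7.86] M [-0.15   0.018 -0.041] w 59.56 q6 -0.251 z [ 0.0032 -0.0025 -1.    ]
```

move_arm(
  deltas=[
    [255, 0, 0, -0.03, 0],
    [255, 0, 0, -0.07, 0],
    [255, 0, 0, -0.1, 0],
    [255, 0, 0, -0.1, 0],
  ],
)

```text
t: 3.48
ee_pos: [479.8, -333.9, 170.8]
orientation: [2.592, 1.76, 0.005]
ft_force: [1.9, -0.9, -4.3]
width: 59.4
```

Run:
```python
from h import *
o=get_obs();st(o);im=get_image("wrist");cv2.imwrite("pics/w2.png",im)
st(get_obs())
```

```text
t 3.48 pos [ 479.8 -333.9  170.8] head 68.36 F [ 1.89 -0.95 -4.26] M [-0.111 -0.164 -0.001] w 59.42 q6 -0.251 z [ 0.0077 -0.0056 -1.    ]
t 3.53 pos [ 478.7 -333.1  167.9] head 68.36 F [-0.29  0.06 -4.01] M [-0.024 -0.046  0.003] w 59.85 q6 -0.251 z [ 0.0051 -0.0037 -1.    ]
```

View pics/w2.png

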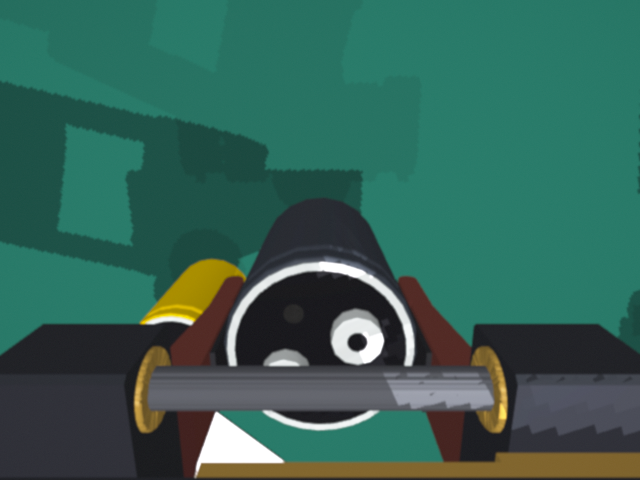

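Run:
```python
from h import *
im=cv2.imread("pics/w2.png")
H=calibration("wrist")["hand_eye"];K=calibration("wrist")["intrinsics"]
def tp(uv,z):
    d=H[:3,:3]@np.linalg.inv(K)@np.array([uv[0],uv[1],1]);return H[:3,3]+d*(z-H[2,3])/d[2]
# front/back of rim outer edge on column 320
for v in (261,430): print(tp((320,v),-33.4))
for uv in((228,343),(415,343)):print(tp(uv,-33.4))
o=get_obs()
print("obs",place_of("wrist","can_center")[:1] and [r["location"] for r in place_of("wrist","can_center")])
```

```text
[ 32.83684535  -1.07884122 -33.4       ]
[-24.95950441  -1.04572616 -33.4       ]
[  6.48258625 -29.1157654  -33.4       ]
[  6.52933694  27.90259604 -33.4       ]
obs []
```

move_arm(
  deltas=[
    [255, 0.0, 0.0, -0.04, 0],
    [255, 0.278, -0.077, -0.062, 0],
    [255, 0.278, -0.077, -0.062, 0],
    [255, 0.278, -0.077, -0.062, 0],
    [255, 0.278, -0.077, -0.062, 0],
  ],
)

```text
t: 4.0
ee_pos: [493.1, -164.9, 215.2]
orientation: [-2.597, -1.761, 0.004]
ft_force: [0.8, -1.0, -3.1]
width: 59.7
```

Run:
```python
from h import *
o=get_obs();st(o)
tool(o,[510,-46,230],68.6)
```

```text
t 4.0 pos [ 493.1 -164.9  215.2] head 68.28 F [ 0.84 -0.99 -3.07] M [-0.037 -0.095  0.015] w 59.71 q6 0.034 z [-0.0041  0.0015 -1.    ]
tool shift m [ 0.1167 -0.0284 -0.0147] roll -0.0057
```

move_arm(
  deltas=[
    [255, 0.104, -0.027, -0.008, -0.005],
    [255, 0.104, -0.027, -0.008, -0.005],
    [255, 0.104, -0.027, -0.008, -0.005],
    [255, 0.104, -0.027, -0.008, -0.005],
    [255, 0.104, -0.027, -0.008, -0.005],
  ],
)

```text
t: 4.42
ee_pos: [507.0, -58.8, 223.4]
orientation: [-2.59, -1.774, 0.005]
ft_force: [0.3, -0.9, -3.6]
width: 59.3
```

Run:
```python
from h import *
get_image("top")
o=get_obs();st(o);im=get_image("wrist");cv2.imwrite("pics/w3.png",im)
for n in("nest","jaw_face","fixture"):
  print(n,[(np.round(r["location"],1).tolist(),round(float(r["conf"]),2)) for r in place_of("wrist",n)][:3])
st(get_obs())
```

```text
t 4.47 pos [507.  -59.8 223.6] head 68.72 F [-0.54 -0.45 -3.37] M [-0.156 -0.086 -0.019] w 59.37 q6 0.231 z [-3.5e-03  1.0e-04 -1.0e+00]
nest [([545.3, 49.3, 14.5], 0.75)]
jaw_face [([524.7, -9.1, 13.7], 0.96)]
fixture [([528.8, -1.8, 2.7], 0.74)]
t 4.67 pos [507.8 -61.3 224.7] head 68.53 F [-0.62  0.4  -3.59] M [-0.118 -0.023  0.03 ] w 59.62 q6 0.231 z [-0.0013  0.     -1.    ]
```

View pics/w3.png

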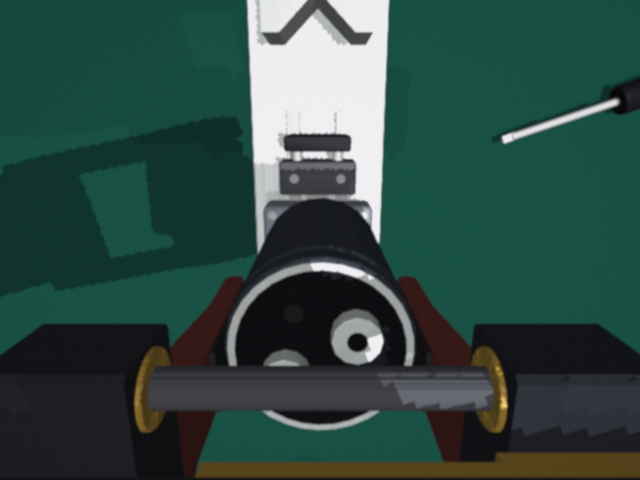

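Run:
```python
from h import *
im=cv2.imread("pics/w3.png")
c=im[0:220,225:415];cv2.imwrite("pics/w3c.png",cv2.resize(c,None,fx=4,fy=3.6*0.75,interpolation=2))
cv2.imwrite("pics/w3d.png",cv2.resize(im[0:60,240:400],None,fx=5,fy=5,interpolation=2))
```

```text
(no output)
```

View pics/w3d.png

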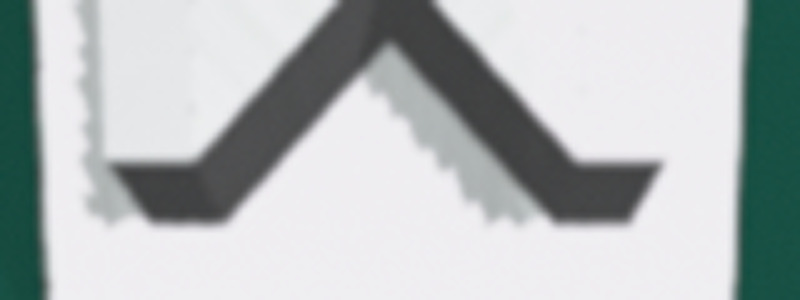

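Run:
```python
from h import *
im=cv2.imread("pics/w3.png");g=im.astype(int)
o=dict(get_obs());o["ee_pos"]=np.array([507,-59.8,223.6]); 
Rm=R.from_euler("z",68.72,degrees=True).as_matrix()@np.diag([1,-1,-1.])
o["orientation"]=R.from_matrix(Rm).as_rotvec()
L=[];Rr=[]
for v in range(50,190,3):
    row=im[v].min(1)>130
    # left edge : first col in 235..300 going white from left
    a=[u for u in range(235,300) if im[v,u,2]>110 ]
    b=[u for u in range(345,405) if im[v,u,2]>110 ]
    if a:L.append(wplane(o,(a[0],v),12)[:2])
    if b:Rr.append(wplane(o,(b[-1],v),12)[:2])
for X in(L,Rr):
    l=cv2.fitLine(np.array(X,np.float32),cv2.DIST_HUBER,0,.01,.01).ravel();print(l,np.degrees(np.arctan2(l[1],l[0])))
```

```text
[3.5872886e-01 9.3344182e-01 4.8031042e+02 3.1139061e+01] 68.977844
[ 3.6329749e-01  9.3167317e-01  5.8168591e+02 -1.0048863e+01] 68.69716
```

Run:
```python
from h import *
o={}
o["ee_pos"]=np.array([507,-59.8,223.6]); 
Rm=R.from_rotvec([0.0,-0.0035,0]).as_matrix() # tilt approx: z=( -.0035,0,-1)
z=np.array([-.0035,.0001,-1]);z/=np.linalg.norm(z);h=np.radians(68.72);x=np.array([np.cos(h),np.sin(h),0]);x-=z*(x@z);x/=np.linalg.norm(x);Rm=np.column_stack([x,np.cross(z,x),z])
o["orientation"]=R.from_matrix(Rm).as_rotvec()
yh=np.array([np.cos(np.radians(68.8)),np.sin(np.radians(68.8))]);xh=np.array([yh[1],-yh[0]])
for n,uv,zz in [("apexB",(317.6,8),12),("lo",(270,44.4),12),("li",(286,44.4),12),("ri",(351,44.4),12),("ro",(366.4,44.4),12),("loT",(262,32.6),62),("liT",(280,32.6),62),("riT",(355,32.6),62),("roT",(372.4,32.6),62)]:
    p=wplane(o,uv,zz)[:2];print(n,p.round(1),"fx,fy rel(546,47.5):",((p-[546,47.5])@xh).round(1),((p-[546,47.5])@yh).round(1))
```

```text
apexB [560.2  87.6] fx,fy rel(546,47.5): -1.3 42.5
lo [515.7  77.1] fx,fy rel(546,47.5): -39.0 16.6
li [527.5  72.5] fx,fy rel(546,47.5): -26.3 16.6
ri [575.4  53.9] fx,fy rel(546,47.5): 25.1 16.6
ro [586.7  49.5] fx,fy rel(546,47.5): 37.2 16.6
loT [515.9  76.1] fx,fy rel(546,47.5): -38.4 15.7
liT [527.2  71.7] fx,fy rel(546,47.5): -26.3 15.7
riT [574.5  53.3] fx,fy rel(546,47.5): 24.4 15.7
roT [585.4  49. ] fx,fy rel(546,47.5): 36.2 15.7
```

Run:
```python
from h import *
o=get_obs();st(o);tool(o,[540.3,35.6,120],68.8)
```

```text
t 4.67 pos [507.8 -61.3 224.7] head 68.53 F [-0.62  0.4  -3.59] M [-0.118 -0.023  0.03 ] w 59.62 q6 0.231 z [-0.0013  0.     -1.    ]
tool shift m [ 0.1021 -0.0051  0.1046] roll -0.0047
```

move_arm(
  deltas=[
    [255, 0.04, -0.005, 0.0, -0.005],
    [255, 0.08, -0.005, 0.0, -0.005],
    [255, 0.102, -0.005, 0.0, -0.005],
    [255, 0.102, -0.005, 0.03, -0.005],
    [255, 0.102, -0.005, 0.06, -0.005],
  ],
)

```text
t: 5.08
ee_pos: [543.0, 37.0, 166.1]
orientation: [2.588, 1.777, 0.007]
ft_force: [-0.7, -0.2, -4.8]
width: 59.5
```

move_arm(
  deltas=[
    [255, 0, 0, 0.0, 0],
    [255, 0, 0, 0, 0],
    [255, 0, 0, 0, 0],
    [255, 0, 0, 0, 0],
  ],
)

```text
t: 5.42
ee_pos: [542.0, 35.9, 167.0]
orientation: [2.59, 1.775, 0.004]
ft_force: [-0.2, -0.4, -2.8]
width: 59.8
```

Run:
```python
from h import *
o=get_obs();st(o);tool(o,[540.3,35.6,82],68.8);im=get_image("wrist");cv2.imwrite("pics/w4.png",im)
```

```text
t 5.42 pos [542.   35.9 167. ] head 68.85 F [-0.18 -0.4  -2.78] M [-0.014 -0.039 -0.007] w 59.82 q6 0.413 z [ 2.8e-03  1.0e-04 -1.0e+00]
tool shift m [-0.001  -0.0017  0.085 ] roll 0.0009
```

View pics/w4.png

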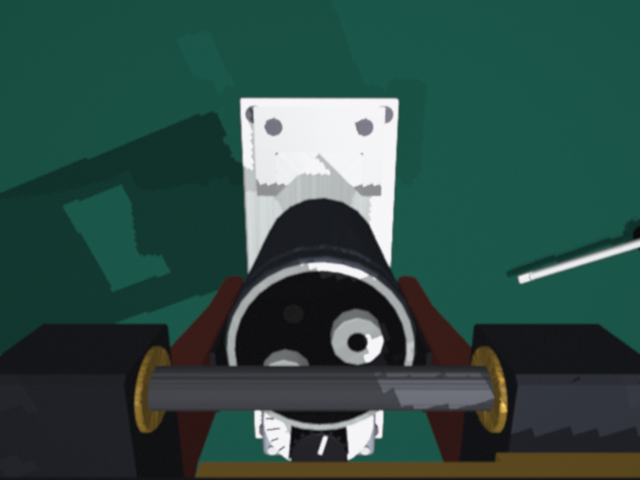

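The can is centred across the plate: plate edges at columns 241 and 398, can at about 320. I'll lower it next.

move_arm(
  deltas=[
    [255, -0.001, -0.0012, 0.02, 0],
    [255, -0.001, -0.0012, 0.045, 0],
    [255, -0.001, -0.0012, 0.065, 0],
    [255, -0.001, -0.0012, 0.08, 0],
    [255, -0.001, -0.0012, 0.083, 0],
  ],
)

```text
t: 5.88
ee_pos: [538.6, 35.7, 81.3]
orientation: [-2.59, -1.776, 0.002]
ft_force: [-0.1, -0.3, -3.9]
width: 59.6
```

move_arm(
  deltas=[
    [255, 0, 0, 0.0, 0],
    [255, 0, 0, 0.0, 0],
    [255, 0, 0, 0.001, 0],
    [255, 0, 0, 0.002, 0],
  ],
)

```text
t: 6.22
ee_pos: [540.3, 36.1, 81.7]
orientation: [2.589, 1.777, 0.003]
ft_force: [-0.0, 0.7, -4.4]
width: 59.6
```

Run:
```python
from h import *
o=get_obs();st(o)
```

```text
t 6.22 pos [540.3  36.1  81.7] head 68.91 F [-0.05  0.74 -4.4 ] M [-0.078  0.011  0.047] w 59.59 q6 0.413 z [ 2.6e-03  1.0e-04 -1.0e+00]
```

move_arm(
  deltas=[
    [255, 0, 0, 0.001, 0],
    [255, 0, 0, 0.001, 0],
    [255, 0, 0, 0.001, 0],
  ],
)

```text
t: 6.47
ee_pos: [539.4, 36.1, 79.6]
orientation: [2.59, 1.777, 0.0]
ft_force: [0.1, -0.6, -2.8]
width: 59.6
```

move_arm(
  deltas=[
    [255, 0, 0, 0.001, 0],
    [255, 0, 0, 0.001, 0],
    [255, 0, 0, 0.001, 0],
  ],
)

```text
t: 6.72
ee_pos: [539.5, 36.1, 78.5]
orientation: [2.59, 1.777, 0.001]
ft_force: [-0.9, 0.9, -0.1]
width: 59.9
```

move_arm(
  deltas=[
    [255, 0, 0, 0.001, 0],
    [255, 0, 0, 0.001, 0],
    [255, 0, 0, 0.001, 0],
  ],
)

```text
t: 6.97
ee_pos: [539.6, 36.1, 78.5]
orientation: [2.59, 1.777, 0.001]
ft_force: [-3.9, -0.4, 9.7]
width: 60.0
```

move_arm(
  deltas=[
    [255, 0.002, 0, -0.0007, 0],
    [255, 0.004, 0, -0.0007, 0],
    [255, 0.005, 0, -0.0007, 0],
    [255, 0.005, 0, -0.0007, 0],
  ],
)

```text
t: 7.3
ee_pos: [541.4, 40.5, 78.5]
orientation: [2.589, 1.778, -0.0]
ft_force: [-1.0, -4.2, 5.7]
width: 60.1
```

move_arm(
  deltas=[
    [255, 0.001, 0, 0, 0],
    [255, 0.002, 0, 0, 0],
    [255, 0.002, 0, 0, 0],
  ],
)

```text
t: 7.55
ee_pos: [542.2, 42.3, 78.5]
orientation: [2.589, 1.778, 0.0]
ft_force: [-0.9, -3.9, 5.7]
width: 59.8
```

move_arm(
  deltas=[
    [255, 0.001, 0, 0, 0],
    [255, 0.001, 0, 0, 0],
    [255, 0.001, 0, 0, 0],
  ],
)

```text
t: 7.8
ee_pos: [542.5, 42.9, 78.5]
orientation: [2.589, 1.778, -0.0]
ft_force: [-2.2, -5.7, 6.8]
width: 60.0
```

move_arm(
  deltas=[
    [255, 0.001, 0, 0, 0],
    [255, 0.001, 0, 0, 0],
    [255, 0.001, 0, 0, 0],
  ],
)

```text
t: 8.05
ee_pos: [542.6, 43.1, 78.6]
orientation: [2.588, 1.778, -0.002]
ft_force: [-2.0, -11.7, 8.1]
width: 59.3
```

move_arm(
  deltas=[
    [255, 0.0005, 0.0003, 0, 0],
    [255, 0.0005, 0.0003, 0, 0],
    [255, 0.0005, 0.0003, 0, 0],
  ],
)

```text
t: 8.3
ee_pos: [542.6, 43.1, 78.6]
orientation: [2.588, 1.778, -0.004]
ft_force: [-4.4, -13.2, 9.9]
width: 59.5
```

```bash
cat >> h.py <<'E'
def ff(o):
    yh=np.array([np.cos(np.radians(68.8)),np.sin(np.radians(68.8))]);xh=np.array([yh[1],-yh[0]])
    f=o["ft_force"][:2];print("Ffix x,y",round(f@xh,2),round(f@yh,2))
E
python3 - <<'E'
from h import *
o=get_obs();st(o);ff(o)
for c in("top","wrist"): cv2.imwrite(f"pics/{c}5.png",get_image(c))
o=get_obs();ff(o)
E
```

```text
t 8.3 pos [542.6  43.1  78.6] head 68.99 F [ -4.36 -13.17   9.88] M [-2.136  0.763  0.177] w 59.47 q6 0.428 z [-0.001  -0.0025 -1.    ]
Ffix x,y 0.7 -13.86
Ffix x,y 0.49 -12.43
```

View pics/wrist5.png

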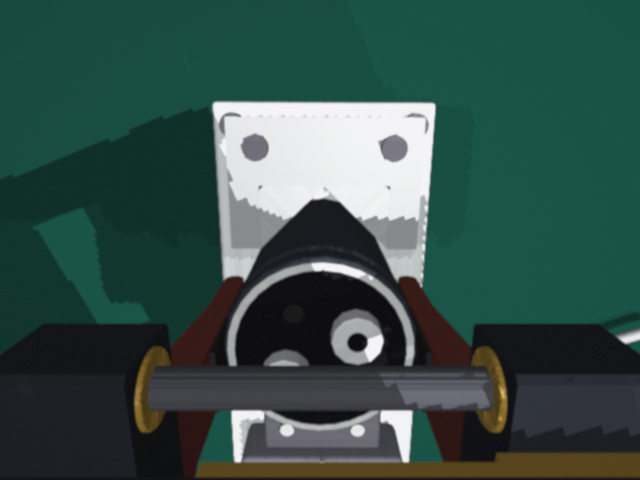

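move_arm(
  deltas=[
    [255, -0.0003, 0, -0.0008, 0],
    [255, -0.0003, 0, -0.0008, 0],
  ],
)

```text
t: 8.57
ee_pos: [542.7, 43.1, 78.6]
orientation: [2.588, 1.778, -0.002]
ft_force: [-0.3, -10.0, 0.2]
width: 59.7
```

Run:
```python
from h import *
o=get_obs();st(o);ff(o)
```

```text
t 8.57 pos [542.7  43.1  78.6] head 68.97 F [-0.32 -9.99  0.22] M [-1.901  0.073  0.117] w 59.66 q6 0.428 z [-4.e-04 -2.e-03 -1.e+00]
Ffix x,y 3.31 -9.43
```

move_arm(
  deltas=[
    [0, 0, 0, 0, 0],
    [0, 0, 0, 0, 0],
    [0, 0, 0, 0, 0],
    [0, 0, 0, 0, 0],
    [0, 0, 0, 0, 0],
  ],
)

```text
t: 8.98
ee_pos: [543.0, 44.8, 78.8]
orientation: [-2.59, -1.778, -0.0]
ft_force: [0.3, 0.8, -0.6]
width: 86.7
```

Run:
```python
from h import *
o=get_obs();st(o);ff(o)
cv2.imwrite(f"pics/w6.png",get_image("wrist"))
```

```text
t 8.98 pos [543.   44.8  78.8] head 68.93 F [ 0.3   0.78 -0.58] M [-0.029 -0.035  0.023] w 86.75 q6 0.428 z [ 2.e-04  1.e-04 -1.e+00]
Ffix x,y 0.0 0.84
```

View pics/w6.png

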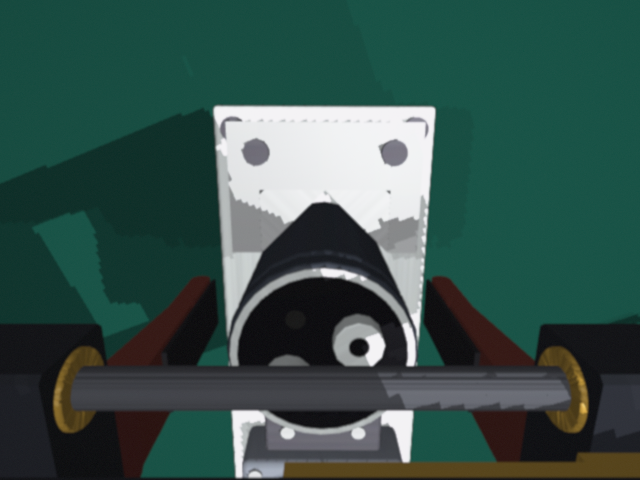

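move_arm(
  deltas=[
    [0, 0, 0, -0.04, 0],
    [0, 0, 0, -0.08, 0],
    [0, 0, 0, -0.12, 0],
    [0, -0.04, 0, -0.14, -0.12],
    [0, -0.08, 0, -0.14, -0.24],
  ],
)

```text
t: 9.45
ee_pos: [518.7, -26.0, 223.5]
orientation: [2.353, 2.072, 0.01]
ft_force: [1.0, -0.6, -1.0]
width: 87.9
```

Run:
```python
from h import *
o=get_obs();st(o);tool(o,[489,-91,220],165)
```

```text
t 9.45 pos [518.7 -26.  223.5] head 82.74 F [ 0.96 -0.59 -0.99] M [-0.064 -0.035  0.003] w 87.9 q6 0.053 z [ 9.2e-03 -5.0e-04 -1.0e+00]
tool shift m [-0.0682 -0.0213  0.0033] roll -1.4357
```

move_arm(
  deltas=[
    [0, -0.068, -0.021, 0.003, -0.12],
    [0, -0.068, -0.021, 0.003, -0.24],
    [0, -0.068, -0.021, 0.003, -0.36],
    [0, -0.068, -0.021, 0.003, -0.48],
    [0, -0.068, -0.021, 0.003, -0.6],
  ],
)

```text
t: 9.87
ee_pos: [485.3, -91.7, 215.9]
orientation: [1.645, 2.676, 0.0]
ft_force: [-0.1, -0.1, 0.1]
width: 87.8
```

move_arm(
  deltas=[
    [0, 0, 0, 0, -0.12],
    [0, 0, 0, 0, -0.24],
    [0, 0, 0, 0, -0.36],
    [0, 0, 0, 0, -0.48],
    [0, 0, 0, 0, -0.6],
  ],
)

```text
t: 10.28
ee_pos: [485.6, -90.9, 215.7]
orientation: [0.778, 3.044, 0.0]
ft_force: [-0.9, 0.7, 0.2]
width: 88.1
```

move_arm(
  deltas=[
    [0, 0, 0, 0, -0.12],
    [0, 0, 0, 0, -0.23],
    [0, 0, 0, 0, -0.23],
    [0, 0, 0, 0, -0.23],
  ],
)

```text
t: 10.62
ee_pos: [485.6, -90.9, 215.8]
orientation: [0.438, 3.111, 0.0]
ft_force: [-0.9, 0.4, 1.0]
width: 87.5
```

Run:
```python
from h import *
get_image("top")
o=get_obs();st(o);cv2.imwrite(f"pics/w7.png",get_image("wrist"))
for n in("knob_top","nest","jaw_face","can_center","ring_mark"):
  print(n,[(np.round(r["location"],1).tolist(),round(float(r["conf"]),2)) for r in place_of("wrist",n)][:3])
```

```text
t 10.67 pos [485.6 -90.9 215.7] head 163.95 F [0.49 0.47 0.5 ] M [-0.004 -0.161  0.018] w 87.7 q6 -1.5 z [ 0.e+00  1.e-04 -1.e+00]
knob_top [([493.0, -86.8, 90.1], 0.94)]
nest []
jaw_face [([521.0, -5.4, 12.5], 0.93)]
can_center [([547.8, 45.9, 61.4], 0.88)]
ring_mark [([473.1, -64.5, 61.0], 0.85), ([551.3, 45.1, 59.0], 0.19)]
```

View pics/w7.png

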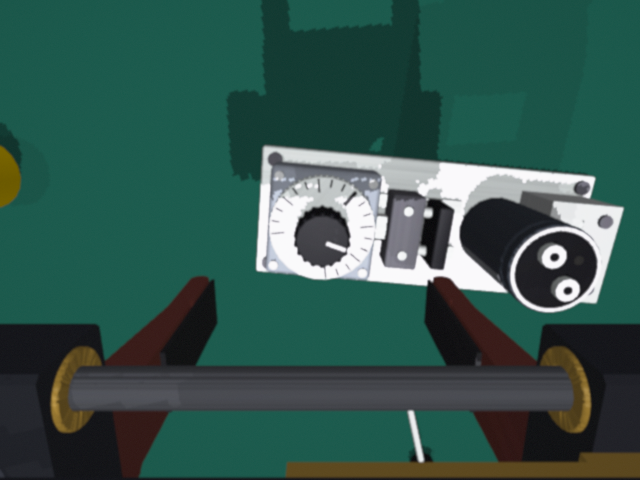

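Run:
```python
from h import *
o=get_obs();st(o);im=cv2.imread("pics/w7.png")
print(wproj(o,[[487.6,-91.3,90],[490.9,-91.8,90],[489,-91,58]]))
cv2.imwrite("pics/w7c.png",cv2.resize(im[165:285,250:400],None,fx=5,fy=5,interpolation=2))
```

```text
t 10.97 pos [485.6 -91.  215.7] head 164.1 F [-0.62 -0.02 -0.53] M [ 0.006 -0.108 -0.026] w 87.86 q6 -1.503 z [-0.  0. -1.]
[[321.59828404 237.46617532]
 [322.21268259 242.1581531 ]
 [322.31952525 227.79062832]]
```

View pics/w7c.png

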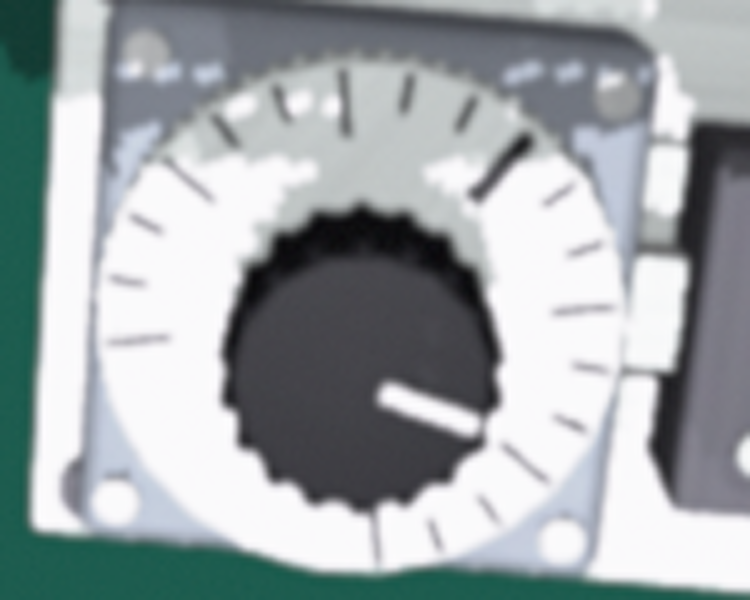

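Run:
```python
from h import *
o=get_obs();a=wplane(o,(323,241),90);b=wplane(o,(321.9,228.2),58);print(a,b)
tool(o,[(a[0]+b[0])/2,(a[1]+b[1])/2,100],165)
tool(o,[(a[0]+b[0])/2,(a[1]+b[1])/2,81],165)
```

```text
[490.25812075 -91.06233378  90.        ] [489.21933494 -91.39023801  58.        ]
tool shift m [-0.0041  0.0009  0.1157] roll -0.0157
tool shift m [-0.0041  0.0009  0.1347] roll -0.0157
```

move_arm(
  deltas=[
    [0, -0.0041, 0.0008, 0.03, 0],
    [0, -0.0041, 0.0008, 0.06, 0],
    [0, -0.0041, 0.0008, 0.09, 0],
    [0, -0.0041, 0.0008, 0.11, 0],
    [0, -0.0041, 0.0008, 0.12, 0],
  ],
)

```text
t: 11.38
ee_pos: [488.3, -91.1, 93.3]
orientation: [-0.433, -3.108, -0.0]
ft_force: [-0.9, 0.0, -0.4]
width: 88.1
```

move_arm(
  deltas=[
    [0, 0, 0, 0.01, 0],
    [0, 0, 0, 0.015, 0],
    [0, 0, 0, 0.015, 0],
    [0, 0, 0, 0.015, 0],
  ],
)

```text
t: 11.72
ee_pos: [490.4, -91.5, 81.3]
orientation: [0.433, 3.11, -0.0]
ft_force: [0.5, 0.2, 0.1]
width: 88.0
```

Run:
```python
from h import *
o=get_obs();st(o)
tool(o,[489.7,-91.2,80])
```

```text
t 11.72 pos [490.4 -91.5  81.3] head 164.14 F [0.51 0.17 0.09] M [ 0.052 -0.117  0.035] w 88.05 q6 -1.502 z [ 1.1e-03 -2.0e-04 -1.0e+00]
tool shift m [0.0007 0.0001 0.0013] roll None
```

Positioned well: the tips are at z≈67, 9 mm clear of the ring. Next I'll close on the knob.

move_arm(
  deltas=[
    [255, 0.0005, 0, 0, 0],
    [255, 0.0005, 0, 0, 0],
    [255, 0.0005, 0, 0, 0],
    [255, 0.0005, 0, 0, 0],
    [255, 0.0005, 0, 0, 0],
  ],
)

```text
t: 12.13
ee_pos: [489.5, -91.3, 81.1]
orientation: [0.433, 3.111, -0.0]
ft_force: [-1.2, 0.2, -0.1]
width: 57.9
```

move_arm(
  deltas=[
    [255, 0, 0, 0, 0],
    [255, 0, 0, 0, 0],
    [255, 0, 0, 0, 0],
    [255, 0, 0, 0, 0],
  ],
)

```text
t: 12.47
ee_pos: [489.4, -91.0, 80.8]
orientation: [0.433, 3.111, 0.0]
ft_force: [0.7, 2.5, 2.7]
width: 39.6
```

Run:
```python
from h import *
o=get_obs();st(o)
cv2.imwrite(f"pics/w8.png",get_image("wrist"))
```

```text
t 12.47 pos [489.4 -91.   80.8] head 164.14 F [0.65 2.47 2.69] M [ 0.363 -0.139 -0.054] w 39.62 q6 -1.502 z [ 1.e-04  3.e-04 -1.e+00]
```

View pics/w8.png

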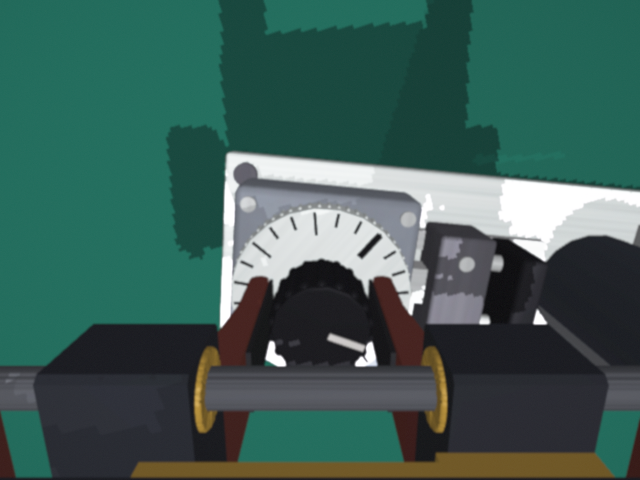

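move_arm(
  deltas=[
    [255, 0, 0, 0, 0.06],
    [255, 0, 0, 0, 0.14],
    [255, 0, 0, 0, 0.22],
    [255, 0, 0, 0, 0.3],
    [255, 0, 0, 0, 0.4],
  ],
)

```text
t: 12.93
ee_pos: [489.7, -90.4, 80.8]
orientation: [1.048, 2.961, 0.002]
ft_force: [3.5, 8.4, -0.1]
width: 39.4
```

Run:
```python
from h import *
o=get_obs();st(o)
cv2.imwrite(f"pics/w9.png",get_image("wrist"))
st(get_obs())
```

```text
t 12.93 pos [489.7 -90.4  80.8] head 141.02 F [ 3.54  8.4  -0.12] M [ 1.496 -0.565  0.314] w 39.39 q6 -1.099 z [ 7.e-04  9.e-04 -1.e+00]
t 12.98 pos [489.7 -90.4  80.8] head 140.59 F [2.08 7.02 0.91] M [ 1.142 -0.452 -0.102] w 39.76 q6 -1.092 z [ 7.e-04  1.e-03 -1.e+00]
```

View pics/w9.png

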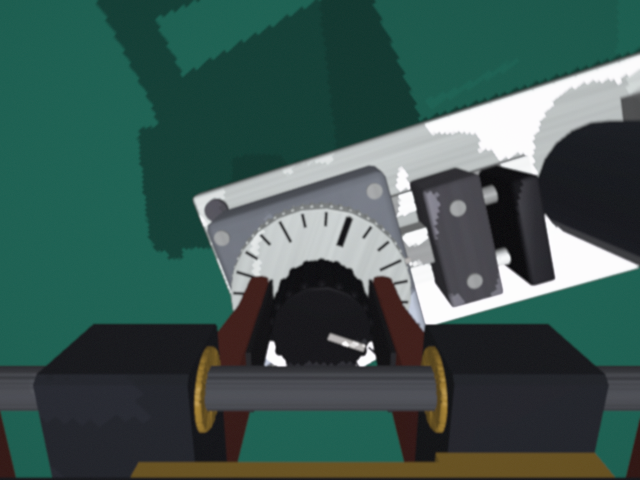

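move_arm(
  deltas=[
    [255, 0.0, 0.001, 0, 0.08],
    [255, 0.0, 0.001, 0, 0.16],
    [255, 0, 0.001, 0, 0.24],
    [255, 0, 0.001, 0, 0.32],
    [255, 0, 0.001, 0, 0.4],
  ],
)

```text
t: 13.4
ee_pos: [490.4, -89.9, 80.8]
orientation: [1.615, 2.694, 0.001]
ft_force: [2.5, 6.4, 0.8]
width: 39.3
```

Run:
```python
from h import *
o=get_obs();st(o)
```

```text
t 13.4 pos [490.4 -89.9  80.8] head 118.11 F [2.48 6.43 0.8 ] M [ 1.061 -0.487  0.25 ] w 39.34 q6 -0.697 z [ 8.e-04  6.e-04 -1.e+00]
```

move_arm(
  deltas=[
    [255, 0.0007, 0.0007, 0, 0.08],
    [255, 0.0007, 0.0007, 0, 0.16],
    [255, 0.0007, 0.0007, 0, 0.24],
    [255, 0.0007, 0.0007, 0, 0.32],
    [255, 0.0007, 0.0007, 0, 0.4],
  ],
)

```text
t: 13.82
ee_pos: [491.1, -89.6, 80.8]
orientation: [2.117, 2.319, 0.001]
ft_force: [2.9, 2.5, -2.5]
width: 39.4
```

Run:
```python
from h import *
o=get_obs();st(o)
cv2.imwrite(f"pics/w10.png",get_image("wrist"))
```

```text
t 13.82 pos [491.1 -89.6  80.8] head 95.21 F [ 2.92  2.53 -2.49] M [ 0.302 -0.526  0.233] w 39.38 q6 -0.295 z [ 1.7e-03 -4.0e-04 -1.0e+00]
```

View pics/w10.png

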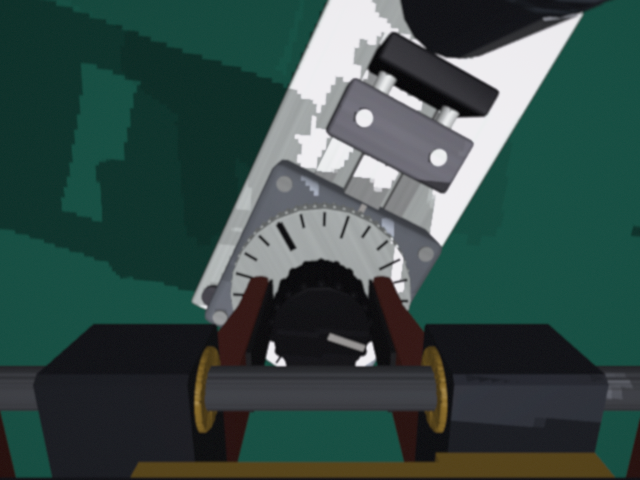

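move_arm(
  deltas=[
    [255, 0, 0.0003, 0, 0.08],
    [255, 0, 0.0003, 0, 0.16],
    [255, 0, 0.0003, 0, 0.24],
    [255, 0, 0.0003, 0, 0.32],
    [255, 0, 0.0003, 0, 0.4],
  ],
)

```text
t: 14.28
ee_pos: [491.9, -89.6, 80.8]
orientation: [2.533, 1.854, 0.003]
ft_force: [4.5, 1.6, -4.7]
width: 39.8
```

move_arm(
  deltas=[
    [255, 0, 0, 0, 0.05],
    [255, 0, 0, 0, 0.1],
    [255, 0, 0, 0, 0.15],
    [255, 0, 0, 0, 0.2],
    [255, 0, 0, 0, 0.25],
  ],
)

```text
t: 14.7
ee_pos: [492.3, -89.8, 80.8]
orientation: [2.743, 1.526, 0.004]
ft_force: [7.0, 0.7, -6.8]
width: 39.4
```

Run:
```python
from h import *
o=get_obs();st(o)
cv2.imwrite(f"pics/w11.png",get_image("wrist"));cv2.imwrite(f"pics/s11.png",get_image("scene"))
```

```text
t 14.7 pos [492.3 -89.8  80.8] head 58.17 F [ 7.04  0.71 -6.79] M [ 0.022 -1.022  0.277] w 39.41 q6 0.352 z [ 3.5e-03 -9.0e-04 -1.0e+00]
```

View pics/w11.png

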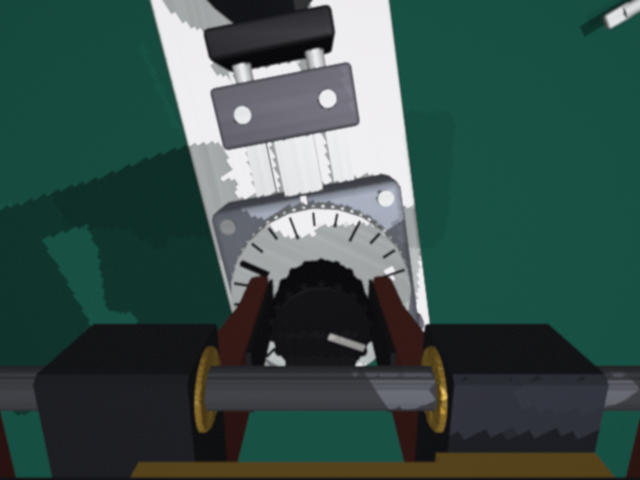

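move_arm(
  deltas=[
    [255, 0, 0.0005, 0.0003, 0.03],
    [255, 0, 0.001, 0.0005, 0.06],
    [255, 0, 0.001, 0.0005, 0.09],
    [255, 0, 0.001, 0.0005, 0.12],
    [255, 0, 0.001, 0.0005, 0.15],
  ],
)

```text
t: 15.22
ee_pos: [492.6, -90.0, 80.8]
orientation: [2.85, 1.318, 0.003]
ft_force: [3.1, 1.6, 3.2]
width: 39.7
```

Run:
```python
from h import *
o=get_obs();st(o)
cv2.imwrite(f"pics/w12.png",get_image("wrist"))
```

```text
t 15.22 pos [492.6 -90.   80.8] head 49.62 F [3.11 1.64 3.22] M [ 0.419 -0.461  0.259] w 39.65 q6 0.5 z [ 2.5e-03 -3.0e-04 -1.0e+00]
```

View pics/w12.png

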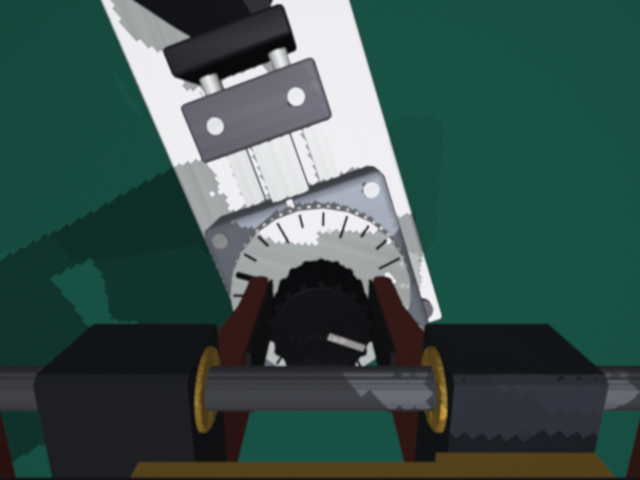

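move_arm(
  deltas=[
    [255, 0, 0.0003, 0, 0.03],
    [255, 0, 0.0005, 0, 0.06],
    [255, 0, 0.0005, 0, 0.09],
  ],
)

```text
t: 15.52
ee_pos: [492.8, -90.2, 80.8]
orientation: [2.907, 1.188, 0.003]
ft_force: [3.3, 3.4, 3.3]
width: 39.6
```

Run:
```python
from h import *
st(get_obs())
```

```text
t 15.52 pos [492.8 -90.2  80.8] head 44.47 F [3.27 3.42 3.25] M [ 0.687 -0.36   0.25 ] w 39.59 q6 0.589 z [ 0.002 -0.    -1.   ]
```

move_arm(
  deltas=[
    [255, 0, 0.0, 0, 0.03],
    [255, 0, 0.0, 0, 0.06],
    [255, 0, 0.0, 0, 0.09],
  ],
)

```text
t: 15.77
ee_pos: [492.9, -90.3, 80.8]
orientation: [2.958, 1.056, 0.003]
ft_force: [3.1, 2.7, 3.8]
width: 39.6
```

Run:
```python
from h import *
st(get_obs())
```

```text
t 15.77 pos [492.9 -90.3  80.8] head 39.31 F [3.15 2.68 3.81] M [ 0.482 -0.529  0.276] w 39.61 q6 0.679 z [ 2.3e-03 -3.0e-04 -1.0e+00]
```

move_arm(
  deltas=[
    [255, 0, 0.0003, 0, 0.03],
    [255, 0, 0.0003, 0, 0.06],
    [255, 0, 0.0003, 0, 0.09],
  ],
)

```text
t: 16.02
ee_pos: [493.0, -90.5, 80.7]
orientation: [3.002, 0.922, 0.003]
ft_force: [2.8, 3.3, 4.2]
width: 39.3
```

Run:
```python
from h import *
st(get_obs())
cv2.imwrite(f"pics/w13.png",get_image("wrist"))
```

```text
t 16.02 pos [493.  -90.5  80.7] head 34.16 F [2.75 3.26 4.25] M [ 0.605 -0.433  0.263] w 39.26 q6 0.769 z [ 2.1e-03 -1.0e-04 -1.0e+00]
```

View pics/w13.png

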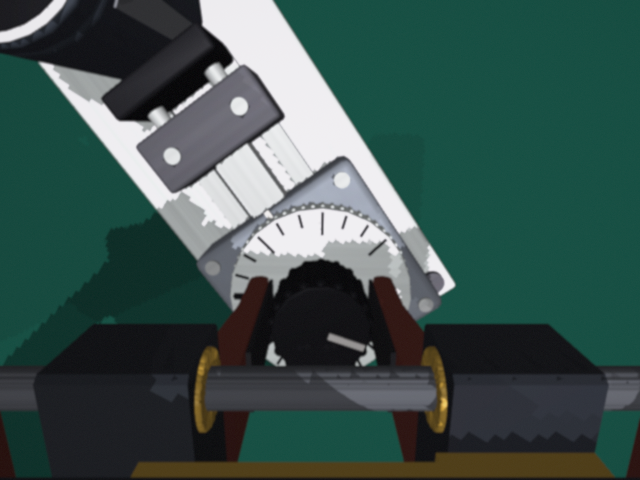

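move_arm(
  deltas=[
    [255, 0, 0.0001, 0, 0.03],
    [255, 0, 0.0002, 0, 0.06],
  ],
)

```text
t: 16.23
ee_pos: [493.1, -90.6, 80.8]
orientation: [3.029, 0.832, 0.003]
ft_force: [3.6, 3.8, 4.9]
width: 39.5
```

Run:
```python
from h import *
st(get_obs())
```

```text
t 16.23 pos [493.1 -90.6  80.8] head 30.74 F [3.58 3.84 4.86] M [ 0.851 -0.431  0.279] w 39.47 q6 0.828 z [ 2.1e-03 -1.0e-04 -1.0e+00]
```

move_arm(
  deltas=[
    [255, 0, 0.0001, 0, 0.03],
    [255, 0, 0.0002, 0, 0.06],
  ],
)

```text
t: 16.4
ee_pos: [493.2, -90.7, 80.8]
orientation: [3.052, 0.741, 0.003]
ft_force: [3.1, 5.3, 4.0]
width: 39.5
```

Run:
```python
from h import *
st(get_obs())
```

```text
t 16.4 pos [493.2 -90.7  80.8] head 27.3 F [3.07 5.34 3.96] M [ 0.821 -0.404  0.328] w 39.55 q6 0.888 z [ 0.002  0.    -1.   ]
```

move_arm(
  deltas=[
    [255, 0, 0.0001, 0, 0.03],
    [255, 0, 0.0002, 0, 0.06],
  ],
)

```text
t: 16.57
ee_pos: [493.2, -90.8, 80.7]
orientation: [3.073, 0.649, 0.003]
ft_force: [3.8, 4.1, 5.1]
width: 39.2
```

Run:
```python
from h import *
st(get_obs())
```

```text
t 16.57 pos [493.2 -90.8  80.7] head 23.86 F [3.79 4.14 5.08] M [ 0.971 -0.379  0.414] w 39.22 q6 0.948 z [ 1.8e-03  1.0e-04 -1.0e+00]
```

Run:
```python
from h import *
cv2.imwrite(f"pics/w14.png",get_image("wrist"))
st(get_obs())
```

```text
t 16.62 pos [493.2 -90.8  80.7] head 23.75 F [3.35 4.92 4.78] M [ 0.963 -0.39   0.204] w 39.35 q6 0.95 z [ 1.8e-03  1.0e-04 -1.0e+00]
```

View pics/w14.png

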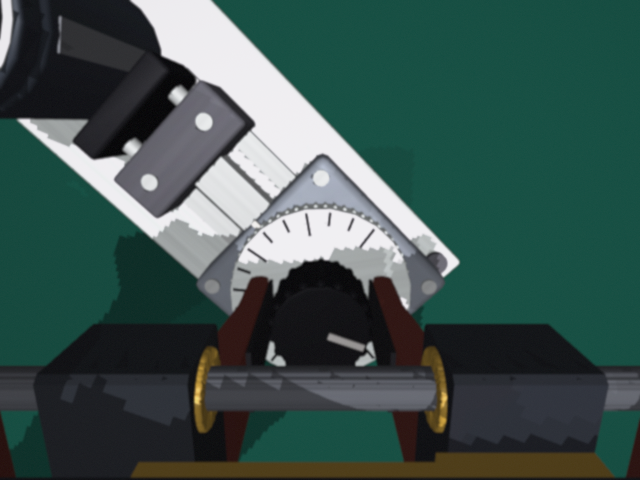

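```bash
cat > rect.py <<'E'
from h import *
def pose(pos,head):
    h=np.radians(head);x=np.array([np.cos(h),np.sin(h),0]);z=np.array([0,0,-1.]);
    return {"ee_pos":np.array(pos),"orientation":R.from_matrix(np.column_stack([x,np.cross(z,x),z])).as_rotvec()}
def rect(im,o,zp=54,s=6):
    yh=np.array([np.cos(np.radians(68.8)),np.sin(np.radians(68.8))]);xh=np.array([yh[1],-yh[0]])
    n=np.array([545.1,48.1])
    ys=np.arange(-80,-20,1/s);xs=np.arange(-30,30,1/s)
    Y,X=np.meshgrid(ys,xs)   # columns: fixture y rel nest, rows: x
    P=n+X[...,None]*xh+Y[...,None]*yh
    P=np.concatenate([P,np.full(P.shape[:2]+(1,),zp)],2).reshape(-1,3)
    uv=wproj(o,P).reshape(X.shape+(2,)).astype(np.float32)
    return cv2.remap(im,uv[...,0],uv[...,1],cv2.INTER_LINEAR)
E
python3 - <<'E'
from rect import *
L=[("w11",[492.3,-89.8,80.8],58.17),("w12",[492.6,-90,80.8],49.62),("w13",[493,-90.5,80.7],34.16),("w14",[493.2,-90.8,80.7],23.8)]
t=[]
for n,p,h in L:
    r=rect(cv2.imread(f"pics/{n}.png"),pose(p,h));r=r[100:260]
    cv2.putText(r,n,(2,12),0,.4,(0,0,255));t.append(r)
a=np.vstack(t);print(a.shape);cv2.imwrite("pics/rect.png",cv2.resize(a,None,fx=1.8,fy=600/a.shape[0]))
E
```

```text
(640, 360, 3)
```

View pics/rect.png

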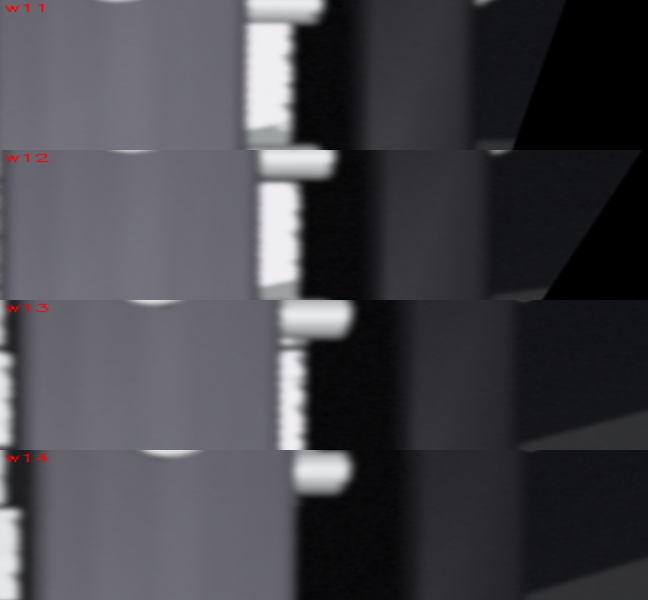

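move_arm(
  deltas=[
    [255, 0, 0.0001, 0, 0.03],
    [255, 0, 0.0002, 0, 0.06],
  ],
)

```text
t: 16.78
ee_pos: [493.3, -91.0, 80.8]
orientation: [3.092, 0.557, 0.003]
ft_force: [3.5, 5.7, 5.2]
width: 39.4
```

Run:
```python
from h import *
st(get_obs())
```

```text
t 16.78 pos [493.3 -91.   80.8] head 20.43 F [3.52 5.73 5.2 ] M [ 0.962 -0.452  0.4  ] w 39.38 q6 1.007 z [ 1.8e-03  2.0e-04 -1.0e+00]
```

move_arm(
  deltas=[
    [255, 0, 0.0001, 0, 0.03],
    [255, 0, 0.0002, 0, 0.06],
  ],
)

```text
t: 16.95
ee_pos: [493.3, -91.1, 80.8]
orientation: [3.107, 0.464, 0.003]
ft_force: [3.0, 6.0, 5.1]
width: 39.6
```

Run:
```python
from h import *
st(get_obs())
```

```text
t 16.95 pos [493.3 -91.1  80.8] head 16.99 F [2.97 6.   5.06] M [ 1.109 -0.43   0.354] w 39.65 q6 1.067 z [ 1.8e-03  3.0e-04 -1.0e+00]
```

move_arm(
  deltas=[
    [255, 0, 0.0001, 0, 0.03],
    [255, 0, 0.0002, 0, 0.06],
  ],
)

```text
t: 17.12
ee_pos: [493.3, -91.2, 80.7]
orientation: [-3.119, -0.371, -0.003]
ft_force: [3.0, 6.2, 6.3]
width: 39.4
```

Run:
```python
from rect import *
o=get_obs();st(o)
get_image("top");o=get_obs();st(o);im=get_image("wrist");cv2.imwrite("pics/w15.png",im)
L=[("w13",pose([493,-90.5,80.7],34.16)),("w14",pose([493.2,-90.8,80.7],23.8)),("w15",o)]
t=[]
for n,p in L:
    r=rect(cv2.imread(f"pics/{n}.png"),p);r=r[100:260]
    t.append(r)
a=np.vstack(t);cv2.imwrite("pics/rect2.png",cv2.resize(a,None,fx=1.8,fy=1))
```

```text
t 17.12 pos [493.3 -91.2  80.7] head 13.55 F [3.04 6.16 6.25] M [ 1.192 -0.39   0.414] w 39.4 q6 1.127 z [ 1.7e-03  4.0e-04 -1.0e+00]
t 17.17 pos [493.3 -91.2  80.7] head 13.43 F [2.38 5.82 5.62] M [ 1.138 -0.433  0.263] w 39.26 q6 1.128 z [ 1.7e-03  4.0e-04 -1.0e+00]
```

View pics/rect2.png

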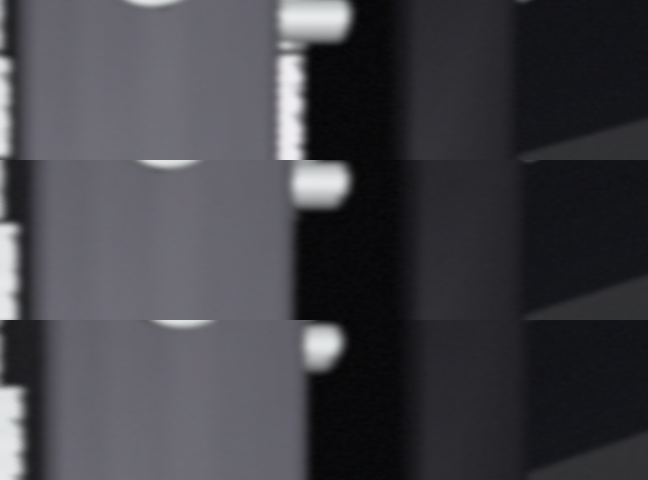

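View pics/w15.png

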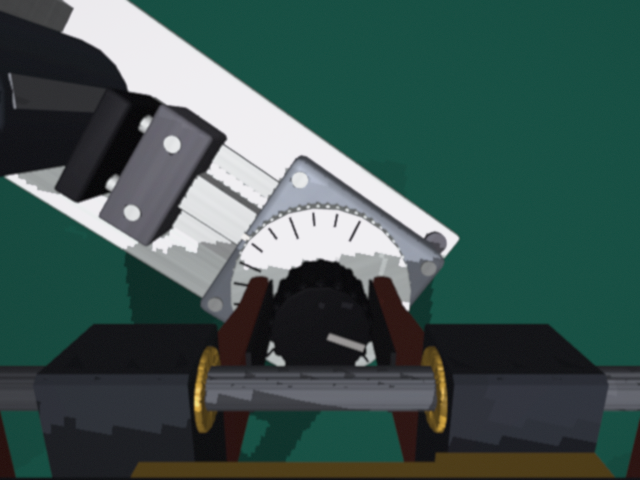

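move_arm(
  deltas=[
    [255, 0, 0.0001, 0, 0.03],
    [255, 0, 0.0002, 0, 0.06],
  ],
)

```text
t: 17.38
ee_pos: [493.3, -91.3, 80.7]
orientation: [-3.129, -0.277, -0.003]
ft_force: [3.2, 6.9, 5.4]
width: 39.9
```

Run:
```python
from rect import *
o=get_obs();st(o)
get_image("top");o=get_obs();st(o);im=get_image("wrist");cv2.imwrite("pics/w16.png",im)
L=[("w14",pose([493.2,-90.8,80.7],23.8)),("w15",pose([493.3,-91.2,80.7],13.43)),("w16",o)]
t=[]
for n,p in L:
    r=rect(cv2.imread(f"pics/{n}.png"),p);r=r[100:260]
    t.append(r)
a=np.vstack(t);cv2.imwrite("pics/rect3.png",cv2.resize(a,None,fx=1.8,fy=1))
```

```text
t 17.38 pos [493.3 -91.3  80.7] head 10.12 F [3.18 6.93 5.43] M [ 1.316 -0.359  0.326] w 39.85 q6 1.186 z [ 1.7e-03  4.0e-04 -1.0e+00]
t 17.43 pos [493.3 -91.3  80.7] head 9.99 F [2.38 7.26 5.67] M [ 1.221 -0.408  0.26 ] w 39.53 q6 1.188 z [ 1.6e-03  5.0e-04 -1.0e+00]
```

View pics/rect3.png

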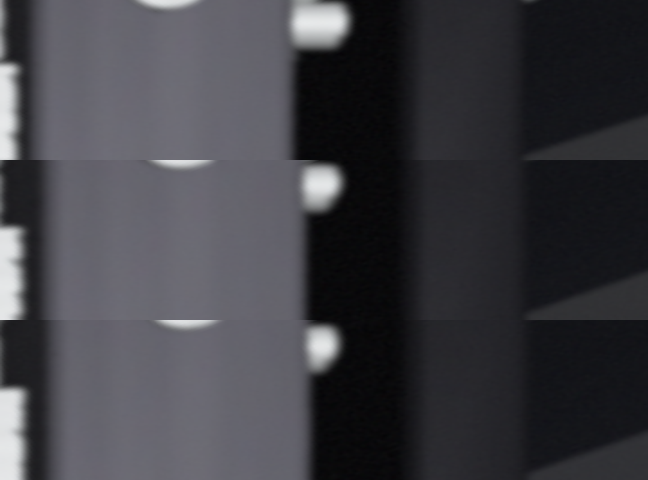

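move_arm(
  deltas=[
    [255, 0.0003, -0.0008, 0, 0],
    [255, 0.0003, -0.001, 0, 0],
  ],
)

```text
t: 17.65
ee_pos: [493.3, -91.2, 80.7]
orientation: [3.128, 0.279, 0.002]
ft_force: [0.9, -2.7, 5.5]
width: 39.9
```

move_arm(
  deltas=[
    [0, 0, 0, 0, 0],
    [0, 0, 0, 0, 0],
    [0, 0, 0, 0, 0],
    [0, 0, 0, 0, 0],
    [0, 0, 0, 0, 0],
  ],
)

```text
t: 18.07
ee_pos: [492.2, -90.8, 80.0]
orientation: [-3.129, -0.275, 0.001]
ft_force: [0.3, -0.7, -0.2]
width: 69.1
```

move_arm(
  deltas=[
    [0, 0, 0, -0.03, 0],
    [0, 0, 0, -0.07, 0],
    [0, 0, 0, -0.11, 0],
    [0, 0, 0, -0.15, 0],
    [0, 0, 0, -0.15, 0],
  ],
)

```text
t: 18.48
ee_pos: [496.6, -91.6, 237.4]
orientation: [3.126, 0.275, 0.018]
ft_force: [0.7, -0.4, 0.4]
width: 87.5
```

Run:
```python
from h import *
get_image("top")
o=get_obs();st(o);cv2.imwrite("pics/w17.png",get_image("wrist"))
cv2.imwrite("pics/t17.png",get_image("top"))
```

```text
t 18.53 pos [495.  -91.3 234.2] head 10.04 F [-0.01 -0.71 -0.84] M [0.064 0.03  0.04 ] w 87.89 q6 1.189 z [ 0.0082 -0.0017 -1.    ]
```

View pics/w17.png

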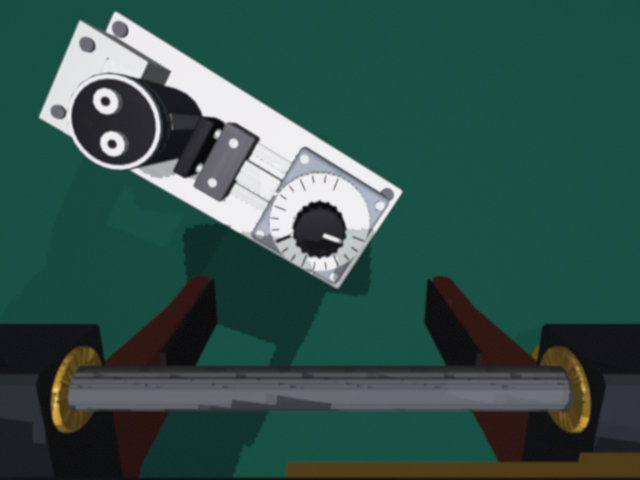

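Run:
```python
from h import *
o=get_obs();st(o);im=get_image("wrist")
cv2.imwrite("pics/w18.png",im);cv2.imwrite("pics/w18a.png",cv2.resize(im[60:200,30:270],None,fx=3.3,fy=3.3,interpolation=2))
cv2.imwrite("pics/w18b.png",cv2.resize(im[160:300,240:400],None,fx=4.2,fy=4.2,interpolation=2))
e=ring(im,(50,170,50,190));print(e);p=wplane(o,e[0],112);print(p)
yh=np.array([np.cos(np.radians(68.8)),np.sin(np.radians(68.8))]);xh=np.array([yh[1],-yh[0]])
d=p[:2]-[545.1,48.1];print("rel nest",d@xh,d@yh)
for n in("ring_mark","can_center","jaw_face","knob_top"): print(n,[np.round(r["location"],1) for r in place_of("wrist",n)][:2])
# mark angle before, top
print(onplane("top",(245+505/5,215+390/5),58))
```

```text
t 18.63 pos [492.2 -90.8 230. ] head 10.03 F [-0.36 -0.58 -0.03] M [-0.034  0.027 -0.012] w 87.43 q6 1.19 z [ 1.e-04 -1.e-04 -1.e+00]
((106.02037811279297, 96.94733428955078), (110.16925811767578, 136.8732147216797), 159.91119384765625)
[554.06243456  51.54571015 112.        ]
rel nest 7.109837604659442 6.453554128616378
ring_mark [array([469.7, -66. ,  63. ])]
can_center []
jaw_face [array([529.6,  11.7,  11.9])]
knob_top [array([493.2, -86.1,  88.9])]
[474.5005715  -66.19566619  58.        ]
```

View pics/w18a.png

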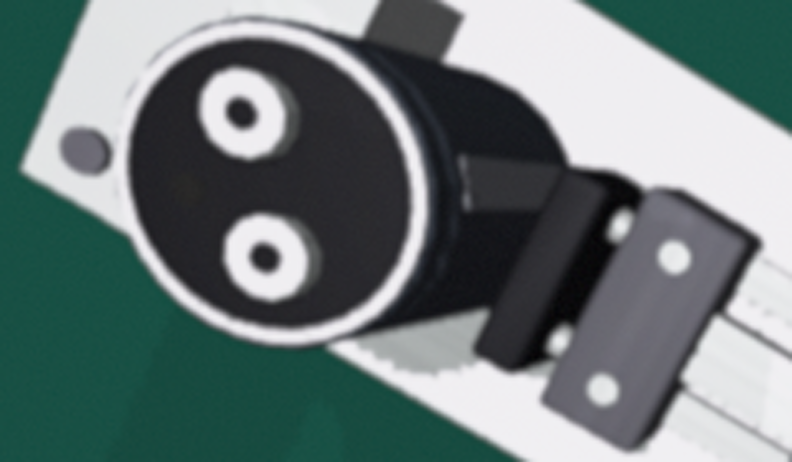

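View pics/w18b.png

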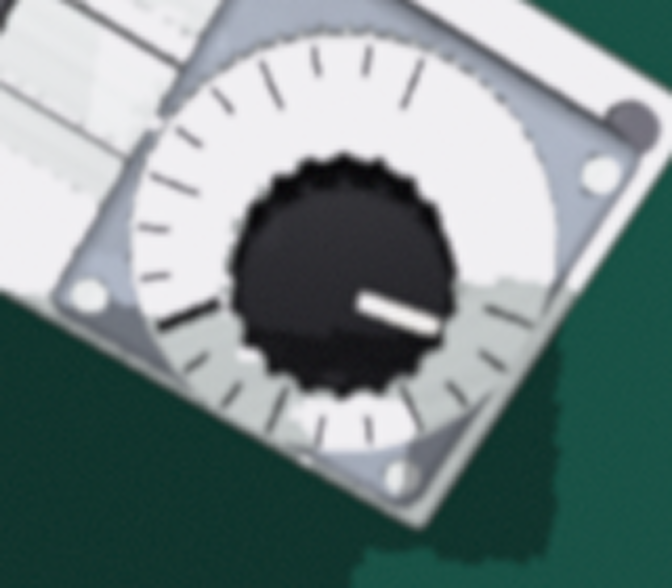

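Run:
```python
from rect import *
o=get_obs()
p7=pose([485.6,-90.9,215.7],164.05)
for q,m,c in((p7,(350.6,198.4),(321.9,228.2)),(o,(284.8,235),(322.1,218.3))):
    a=wplane(q,m,58);b=wplane(q,c,58);d=a-b;print(a.round(1),b.round(1),np.hypot(*d[:2]),np.degrees(np.arctan2(d[1],d[0])))
im=cv2.imread("pics/w18.png")
m=np.zeros(im.shape[:2],np.uint8)
yh=np.array([np.cos(np.radians(68.8)),np.sin(np.radians(68.8))]);xh=np.array([yh[1],-yh[0]])
p=wplane(o,(113.3,115.5),112);d=p[:2]-[545.1,48.1];print(p,"rel nest",d@xh,d@yh)
# project ideal rim
t=np.linspace(0,2*np.pi,90);P=np.c_[545.1+30*np.cos(t),48.1+30*np.sin(t),np.full(90,112)]
uv=wproj(o,P).astype(int)
for u in uv: cv2.circle(im,tuple(map(int,u)),0,(0,0,255),-1)
cv2.imwrite("pics/w18o.png",cv2.resize(im[60:200,30:270],None,fx=3.3,fy=3.3,interpolation=0))
```

```text
[475.6 -64.7  58. ] [491.6 -91.3  58. ] 31.029825360816382 121.0794229042695
[471.9 -65.6  58. ] [490.3 -92.2  58. ] 32.34570100114371 124.7559480614985
[543.23158993  46.19643377 112.        ] rel nest -1.053586863191638 -2.4504030940767123
```

View pics/w18o.png

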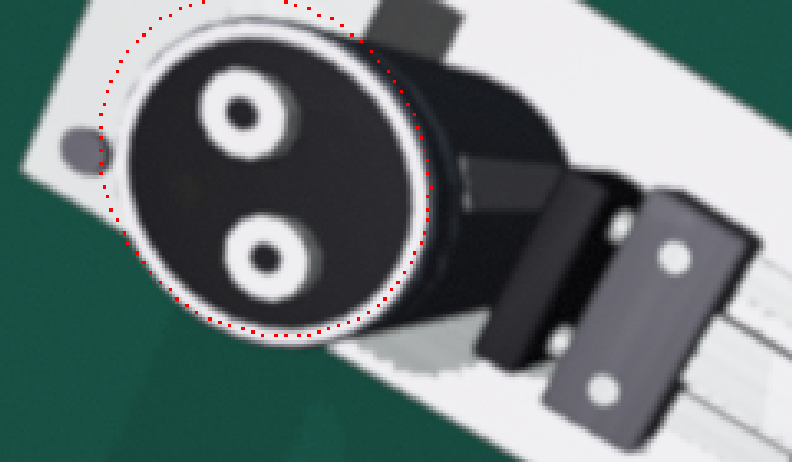

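Run:
```python
from h import *
o=get_obs();tool(o,[535,22,260],68.8)
```

```text
tool shift m [ 0.0621 -0.1034 -0.0314] roll -1.0258
```

move_arm(
  deltas=[
    [0, 0, 0, -0.03, -0.11],
    [0, 0.03, -0.05, -0.03, -0.22],
    [0, 0.062, -0.103, -0.03, -0.33],
    [0, 0.062, -0.103, -0.03, -0.44],
    [0, 0.062, -0.103, -0.03, -0.55],
  ],
)

```text
t: 19.3
ee_pos: [537.5, 26.0, 259.5]
orientation: [-2.931, -1.126, -0.001]
ft_force: [0.2, 0.8, -0.7]
width: 87.7
```

move_arm(
  deltas=[
    [0, 0, 0, 0, -0.12],
    [0, 0, 0, 0, -0.24],
    [0, 0, 0, 0, -0.36],
    [0, 0, 0, 0, -0.475],
    [0, 0, 0, 0, -0.475],
  ],
)

```text
t: 19.72
ee_pos: [535.3, 21.5, 259.0]
orientation: [-2.588, -1.779, 0.003]
ft_force: [0.1, -0.2, 0.8]
width: 87.8
```

Run:
```python
from h import *
get_image("top");get_image("top")
o=get_obs();st(o);im=get_image("wrist");cv2.imwrite("pics/w19.png",im)
t=np.linspace(0,2*np.pi,90)
for z in(112,12):
  for u in wproj(o,np.c_[545.1+30*np.cos(t),48.1+30*np.sin(t),np.full(90,z)]): cv2.circle(im,tuple(int(round(k)) for k in u),0,(0,0,255),-1)
cv2.imwrite("pics/w19o.png",im)
```

```text
t 19.82 pos [535.4  21.4 259.4] head 68.54 F [-0.12  0.09  0.44] M [-0.04  -0.044  0.004] w 87.68 q6 0.392 z [-0.0015  0.     -1.    ]
```

View pics/w19o.png

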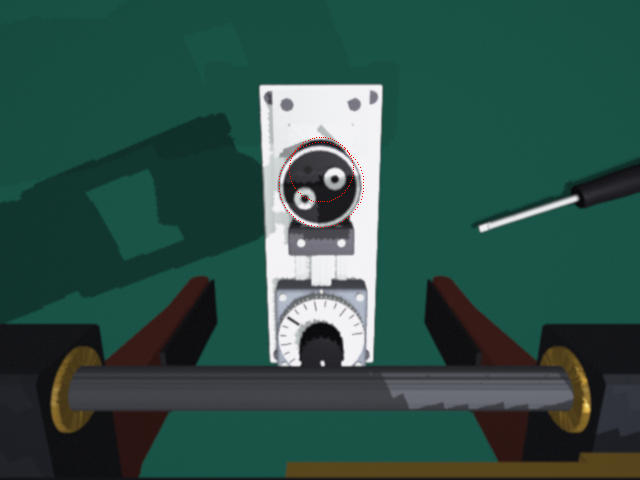

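Run:
```python
import cv2
im=cv2.imread("pics/w19.png");cv2.imwrite("pics/w19c.png",cv2.resize(im[75:225,240:400],None,fx=4,fy=4,interpolation=2))
a=cv2.imread("pics/top0.png")[215:325,245:400];from workcell import get_image
t=get_image("top");cv2.imwrite("pics/t19.png",t)
b=cv2.imread("pics/t17.png")
cv2.imwrite("pics/s19.png",get_image("scene"))
```

```text
(no output)
```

View pics/w19c.png

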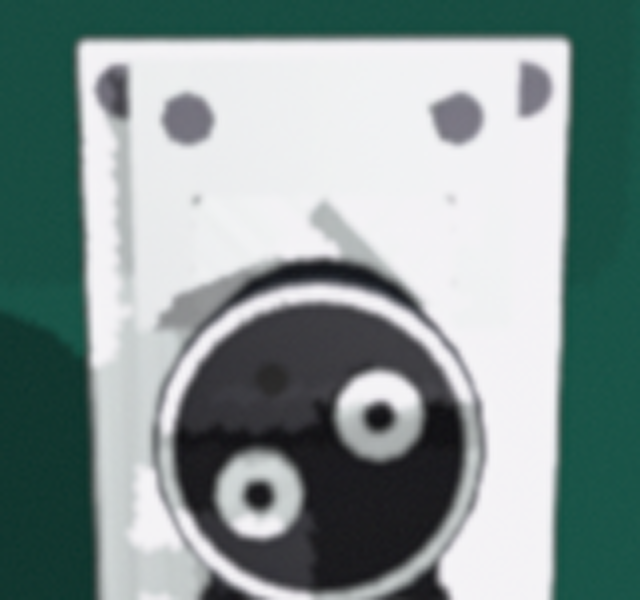

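View pics/s19.png

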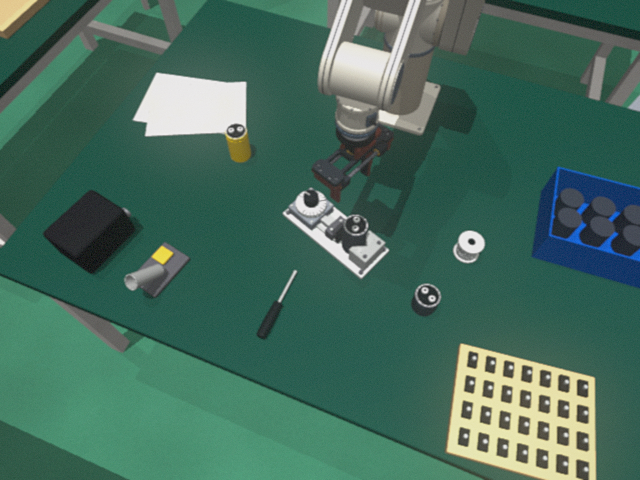

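Run:
```python
from rect import *
def rr(im,o,c=(490.3,-91.6)):
    a=np.linspace(-np.pi,np.pi,720,endpoint=False);r=np.linspace(24,44,80)
    A,Rr=np.meshgrid(a,r);P=np.stack([c[0]+Rr*np.cos(A),c[1]+Rr*np.sin(A),np.full(A.shape,58.)],2).reshape(-1,3)
    uv=wproj(o,P).reshape(A.shape+(2,)).astype(np.float32);return cv2.remap(im,uv[...,0],uv[...,1],1)
def fitc(im,o):  # square view
    s=np.arange(-50,50,.25);X,Y=np.meshgrid(s,-s);P=np.stack([490.3+X,-91.6+Y,np.full(X.shape,58.)],2).reshape(-1,3)
    uv=wproj(o,P).reshape(X.shape+(2,)).astype(np.float32);return cv2.remap(im,uv[...,0],uv[...,1],1)
p7=pose([485.6,-90.9,215.7],164.05)
p18=pose([492.2,-90.8,230],10.03)
a=fitc(cv2.imread("pics/w7.png"),p7);b=fitc(cv2.imread("pics/w18.png"),p18)
cv2.imwrite("pics/sq.png",np.hstack([a,b]))
# top camera compare
def sqt(f):
    im=cv2.imread(f);s=np.arange(-60,60,.3);X,Y=np.meshgrid(s,-s);P=np.stack([490.3+X,-91.6+Y,np.full(X.shape,58.)],2).reshape(-1,3)
    uv=proj("top",P).reshape(X.shape+(2,)).astype(np.float32);return cv2.remap(im,uv[...,0],uv[...,1],2)
cv2.imwrite("pics/sqt.png",np.hstack([sqt("pics/top0.png"),sqt("pics/t19.png")]))
```

```text
(no output)
```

View pics/sq.png

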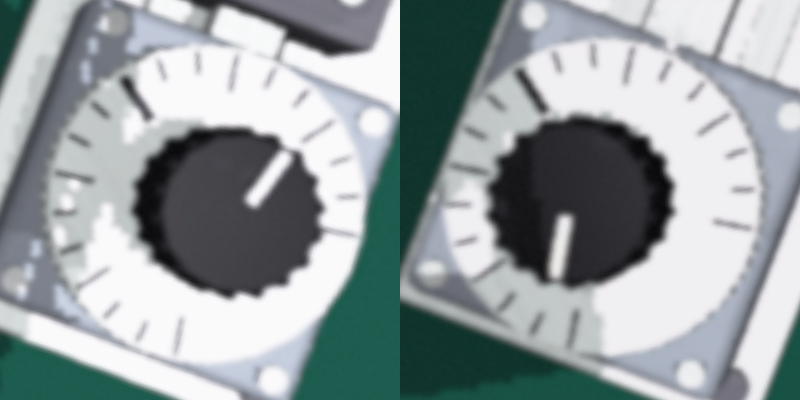

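View pics/sqt.png

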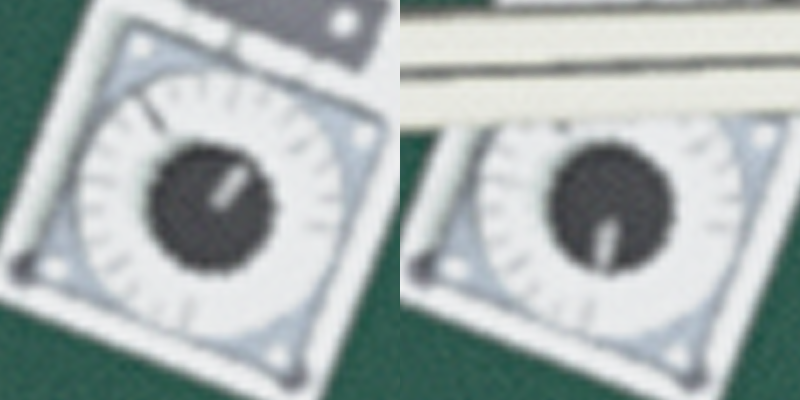

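Run:
```python
from workcell import *
print(close_job())
```

```text
the job is handed in; nothing more can be done
None
```

I loaded the dark grey tall can into the nest, pushed it home, and closed the jaw with the inner knob to about half-way back on its springs. The job is handed in at about 20 s of the 70 s allowed, with the gripper open and clear.

- **Seating:** I pushed the can into the V until both faces pushed back evenly, about 13 N along the push and under 1 N sideways. After clamping, the camera showed it upright and centred across the V to about 1 mm. Along the V it read 1.6–2.5 mm short of my nest estimate. I put that down to that estimate being good to about 2 mm, because the push had already met both faces.
- **Clamping:** I turned the knob clockwise about 2.69 rad; its pointer in the picture confirmed about 2.67. The jaw touched at about 2.36 rad, going by the rise in torque and the jaw face stopping in the pictures. That puts it about 2.9 mm back on its springs, give or take 0.4 mm. Torque while turning rose from about 0.26 to 0.35–0.41 N m; the last reading was lower, at 0.33, so the torque alone is not precise.
- **Ring and bench:** The ring's mark and ticks look the same before and after. My hand-picked mark angles differed by about 4–6°, in the opposite direction to any drag by the knob, and the flattened pictures showed no turn. The short can, reel, screwdriver and yellow can are where they started.

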